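# Tamp the rock sample level in its bin

### The arm

A 7-joint arm with a two-finger parallel gripper is mounted at the origin on the work surface. World frame = base frame: x ahead of the robot, y to its left, z up, the work surface at z = 0. Lengths are in m, angles in rad, forces in N, time in s.
With the tool pointing down it reaches from about 0.425 to 0.925 m from the base axis. Payload 6.8 kg.
Tool frame: the origin (TCP) lies midway between the tips of the shut fingers; the grasp point (between the pads) lies 19 mm behind it; z points along the fingers, y is the direction in which the jaws open and shut (so a half turn about z gives the same grasp; the last joint's range is limited). The gripper opens to 85 mm and grips with 20 to 120 N. Pads are 22 mm wide; open, the fingers measure 114 mm over their backs; the gripper's body (76 mm by 85 mm) begins 54 mm behind the grasp point. The pads swing forward as they close: fully open they stand 13 mm farther back than shut.
Start: joints at [1.009, 0.477, 0.022, 1.555, -0.011, 1.109, -0.083], TCP at [0.296, -0.607, 0.231] pointing down, gripper open.
Joint ranges: [-2.96, 2.96], [-0.34, 2.1], [-1.41, 1.46], [0.24, 2.44], [-1.37, 4.51], [0.17, 1.92], [-2.96, 2.96]. Speed limits (rad/s): [2.39, 2.39, 3.14, 3.14, 3.14, 3.14, 3.14].

### API

Orientations are given as a rotation vector (axis times angle).
In Python, from bench import r, imaging gives the robot as it stands.
- The arm moves only by the tool jog_arm, never from a script. Its argument "rows" is a list of rows, each an object with "delta_rot": the turn, a rotation vector about the tool's x, y, z in degrees, a list of three; "xyz": the shift along the tool's x, y, z in cm, a list of three; "fingers": the closure, from 0 (fully open) to 1 (shut). A call has exactly 5 rows; each row is the pose to reach, as a shift and turn from the pose measured when the call began, along the tool's axes at that moment; what a row does not reach only later rows make up. A row lasts 1/12 s, in which the tool goes at most 41.7 mm and 7.16 degrees, less where a joint would pass 70% of its speed; a pose out of reach is approached as far as the arm can. A call with a gripper value outside its range is refused whole. The fingers move at their own pace and stop on an object; "grip_force" is the grip in N (left out, the last holds). Time passes only in rows, so rows that repeat a pose let the fingers close, or fill a call up. It gives the time, the measured TCP pose, the force and the opening at its end, in the units of the state.
- r.get_obs(): the state, without advancing time (a new reading comes with each control period).
- imaging.grab_frame(name): name is "scene" or "top" or "wrist"; returns the picture (400x640x3 uint8, blue, green, red); there is no depth.
- imaging.camera_info(name): a dict with "camera_matrix" (3x3 intrinsics, pixels), "xyz" and "attitude" of the camera in the world. Camera axes: x right, y down, z forward; pixel columns grow to the right and rows downward; lengths in m; the calibration is good to about 2 mm. A picture is of the moment at which its call begins: read the wrist's pose just before it. camera_info takes no time and is no camera call; for the wrist camera it gives the pose at the moment of the call.
- r.hand_in(): hands the job in, once; it reports no verdict.
Trained networks look in the newest picture that a camera, given by its name, has taken for a name from the list of things; names that differ only in an ending like _2 or _b are one class to them, and where a whole thing is asked for, a point or a joint stands for the part that bears it (a point fixed in the world has none). Each returns a list of dicts, best first, with "conf" (0 to 1); they miss things now and then, are a little off and sometimes report something else, mostly with a low value. They report only what shows in the picture. A call takes as long as a camera call. They do not tell look-alikes from the thing itself.
- imaging.find_in(camera, query): "position" ([column, row] in pixels, amid what is visible of it).
- imaging.cut_out(camera, query): "region" (400x640 bool, what is visible of it) and "position" ([column, row] in pixels, amid what is visible of it).
- imaging.tip_of(camera, query): "position" ([column, row] in pixels: a listed point, or the origin of a listed thing).
The state is a dict: "clock": time; "joints": joint angles; "qvel": joint speeds; "tau": joint torques, N m; "tcp_pos": TCP position; "orientation": TCP orientation; "contact_force": force on the tool from outside, world axes, zero at the start; "moment": the same for the moment, N m; "grip_width": finger opening in m.
Only numpy, scipy, OpenCV 4.12 (cv2) and the standard library are available. Lean on these libraries where they do the work, as an engineer would, in place of code of your own. Each camera call takes 0.05 s, during which the arm holds its last target.

### The job

Take the flat tamper by its handle and tamp the loose stones in the steel sample bin down level, so that every stone lies on the bin's floor and none rides up on the others. Finish with one firm press on the levelled bed, at least 10 N held for at least half a second, but never press harder than 60 N, as the stones chip. Then stand the tamper back upright on its rubber board; work the stones with the tamper only, keep them all in the bin, and leave the other lab ware where it is.

Things in the scene. Friction and masses are not known exactly. Their poses are not given: they have to be found in the camera images.
- bin: Open steel sample bin, fixed to the bench, outside 146 (own x) x 230 (own y) x 65 mm high, walls and floor 5 mm thick, so inside 136 x 220 mm and 60 mm deep. Origin: centre of its underside; z up. Eight stones lie in it; level, their tops stand about 52 to 58 mm above the bin's underside, a little below the rim. Pressing a riding stone down takes some 3 to 35 N, more where the stones are rougher, and may take several presses; the levelled bed is rigid.
- tamper: Loose tamper, 0.4 kg, 155 mm tall: flat bright aluminium plate 106 (own x) x 100 (own y) x 12 mm, a short steel neck of 22 mm diameter, and on it an upright black rectangular handle, 30 mm (own x) x 50 mm (own y), from 60 to 155 mm above the plate's underside. Origin: centre of the plate's underside; z up along the handle. At the start it stands on the board.
- tamper_face (a point): Centre of the underside of the tamper's plate (same as the tamper's origin); axes as the tamper.
- tamper_grip (a point): Middle of the upper part of the tamper's handle, 130 mm above the plate's underside, 25 mm below the handle's top; pinch the handle here from above, across its 30 mm side (own x).
- board: Black rubber rest board, fixed, flat, 140 (own x) x 250 (own y) x 8 mm thick, origin at the centre of its underside. The tamper stands on its own -y half, a flat scoop lies on its +y half. Bin and board swap sides between starts.
- scoop: Bystander: flat wood-handled scoop 150 mm long lying on the board along its own x. Leave it where it is.
- jar: Bystander: jar, 68 mm diameter, 110 mm tall, beyond the bin and board; origin at its underside.
- beaker: Bystander: glass beaker, 76 mm diameter, 100 mm tall; origin at its underside.
- reagent: Bystander, fixed: amber bottle, 72 mm diameter, 170 mm tall; origin at its underside.
- mortar: Bystander, fixed: white porcelain mortar, 110 mm diameter, 60 mm tall, its pestle standing in it; origin at its underside.
- stone0: Loose smooth pale limestone lump, about 49 mm across and 51 mm tall, rounded, with two small flat ends, 0.14 kg; origin at its middle, about 25 to 29 mm above whatever it lies on. At the start it is one of six standing in two rows on the bin's floor (origin about 31 mm above the bin's underside); stones slide and tip aside when another is pressed down between them, for which there is room.
- stone1: Loose smooth pale limestone lump, about 49 mm across and 51 mm tall, rounded, with two small flat ends, 0.14 kg; origin at its middle, about 25 to 29 mm above whatever it lies on. At the start it is one of six standing in two rows on the bin's floor (origin about 31 mm above the bin's underside); stones slide and tip aside when another is pressed down between them, for which there is room.
- stone2: Loose smooth pale limestone lump, about 49 mm across and 51 mm tall, rounded, with two small flat ends, 0.14 kg; origin at its middle, about 25 to 29 mm above whatever it lies on. At the start it is one of six standing in two rows on the bin's floor (origin about 31 mm above the bin's underside); stones slide and tip aside when another is pressed down between them, for which there is room.
- stone3: Loose smooth pale limestone lump, about 49 mm across and 51 mm tall, rounded, with two small flat ends, 0.14 kg; origin at its middle, about 25 to 29 mm above whatever it lies on. At the start it is one of six standing in two rows on the bin's floor (origin about 31 mm above the bin's underside); stones slide and tip aside when another is pressed down between them, for which there is room.
- stone4: Loose smooth pale limestone lump, about 49 mm across and 51 mm tall, rounded, with two small flat ends, 0.14 kg; origin at its middle, about 25 to 29 mm above whatever it lies on. At the start it is one of six standing in two rows on the bin's floor (origin about 31 mm above the bin's underside); stones slide and tip aside when another is pressed down between them, for which there is room.
- stone5: Loose smooth pale limestone lump, about 49 mm across and 51 mm tall, rounded, with two small flat ends, 0.14 kg; origin at its middle, about 25 to 29 mm above whatever it lies on. At the start it is one of six standing in two rows on the bin's floor (origin about 31 mm above the bin's underside); stones slide and tip aside when another is pressed down between them, for which there is room.
- stone6: Loose smooth pale limestone lump, about 49 mm across and 51 mm tall, rounded, with two small flat ends, 0.14 kg; origin at its middle, about 25 to 29 mm above whatever it lies on. At the start it rides up in the hollow between four others, about 18 to 28 mm higher than they; its origin must come down to less than 37 mm above the bin's underside.
- stone7: Loose smooth pale limestone lump, about 49 mm across and 51 mm tall, rounded, with two small flat ends, 0.14 kg; origin at its middle, about 25 to 29 mm above whatever it lies on. At the start it rides up in the hollow between four others, about 18 to 28 mm higher than they; its origin must come down to less than 37 mm above the bin's underside.
Things that resemble listed ones, but are neither listed nor needed, are in the scene too. Leave any blue or green look-alike of the stone3 alone. What is shaped like the stone1 but blue or green is not meant.

How it is judged:
On the way, in this order (a step that is already met when the one before it is completed fails the run):
1. the tamper's plate comes down on the stones while at least one still rides up (contact force between tamper_c0 and anything else above 1.5 N and x of tamper_face in the frame of bin between -0.06 and 0.06 m and y of tamper_face in the frame of bin between -0.1 and 0.1 m and not (z of each of stone0, stone1, stone2, stone3, stone4, stone5, stone6, stone7 in the frame of bin below 0.037 m)), for 0.02 s.
2. with every stone level, the tamper's plate presses on them with more than 10 N for half a second (contact force between tamper_c0 and anything else above 10 N and x of tamper_face in the frame of bin between -0.06 and 0.06 m and y of tamper_face in the frame of bin between -0.1 and 0.1 m and z of each of stone0, stone1, stone2, stone3, stone4, stone5, stone6, stone7 in the frame of bin below 0.037 m), for 0.5 s.
At the end, for the whole second after the job is handed in: All eight stones are inside the bin with their middles less than 37 mm above the bin's underside (lying on its floor) and at rest; the tamper stands upright (within 0.08 rad) and at rest on the rubber board, its plate's centre over the board (z of each of stone0, stone1, stone2, stone3, stone4, stone5, stone6, stone7 in the frame of bin below 0.037 m and x of stone0 in the frame of bin between -0.07 and 0.07 m and y of stone0 in the frame of bin between -0.112 and 0.112 m and x of stone1 in the frame of bin between -0.07 and 0.07 m and y of stone1 in the frame of bin between -0.112 and 0.112 m and x of stone2 in the frame of bin between -0.07 and 0.07 m and y of stone2 in the frame of bin between -0.112 and 0.112 m and x of stone3 in the frame of bin between -0.07 and 0.07 m and y of stone3 in the frame of bin between -0.112 and 0.112 m and x of stone4 in the frame of bin between -0.07 and 0.07 m and y of stone4 in the frame of bin between -0.112 and 0.112 m and x of stone5 in the frame of bin between -0.07 and 0.07 m and y of stone5 in the frame of bin between -0.112 and 0.112 m and x of stone6 in the frame of bin between -0.07 and 0.07 m and y of stone6 in the frame of bin between -0.112 and 0.112 m and x of stone7 in the frame of bin between -0.07 and 0.07 m and y of stone7 in the frame of bin between -0.112 and 0.112 m and angle between tamper's own z axis and vertical below 0.08 rad and z of tamper_face in the frame of board between 0.004 and 0.013 m and x of tamper_face in the frame of board between -0.07 and 0.07 m and y of tamper_face in the frame of board between -0.125 and 0.125 m and linear speed of each of tamper, stone0, stone1, stone2, stone3, stone4, stone5, stone6, stone7 below 0.02 m/s); the robot touches nothing.
It fails at once if the tamper presses on the stones or the bin with more than 60 N (contact force between tamper_c0 and anything else above 60 N and x of tamper_face in the frame of bin between -0.06 and 0.06 m and y of tamper_face in the frame of bin between -0.1 and 0.1 m).
It fails at once if the fingers push on a stone (contact force between the fingers and stone0 above 2 N or contact force between the fingers and stone1 above 2 N or contact force between the fingers and stone2 above 2 N or contact force between the fingers and stone3 above 2 N or contact force between the fingers and stone4 above 2 N or contact force between the fingers and stone5 above 2 N or contact force between the fingers and stone6 above 2 N or contact force between the fingers and stone7 above 2 N).
It fails at once if a bystander is moved by more than 30 mm or tipped over (distance of any of scoop, jar, beaker from where it was at the start of the episode above 0.03 m or angle between any of scoop, jar, beaker's own z axis and vertical above 0.5 rad).
It also fails if it takes over 72 s, if anything falls off the work surface, if the arm or the gripper's body presses on something with over 40 N, if the wrist force passes 120 N, or if a joint passes its speed limit or range.

## Working session

There is one attempt and no reset: what is moved stays moved. The work goes in short steps, Python scripts to look and compute and a tool call to move; the robot and the scene stay as the last step left them, time stands still between calls to the robot, and variables do not carry over. Pictures are saved under pics/ and viewed, and the job is handed in when it is done.

Besides the shell and the picture viewer there is one more tool, called after "Request:" as name([rows], argument=value, ...), one row to a line, values as JSON. jog_arm: Moves the arm, as the interface text tells. Its arguments: {"type":"object","properties":{"rows":{"type":"array","items":{"type":"object","properties":{"delta_rot":{"type":"array","items":{"type":"number"}},"xyz":{"type":"array","items":{"type":"number"}},"fingers":{"type":"number"}}}},"grip_force":{"type":"number"}},"required":["rows"]}

```bash
mkdir -p pics; ls
python3 - <<'E'
from bench import r, imaging
import cv2,numpy as np
print(r.get_obs())
for n in ["scene","top","wrist"]:
    im=imaging.grab_frame(n); cv2.imwrite(f"pics/{n}0.png",im)
    print(n,imaging.camera_info(n))
    for q in ["bin","tamper","board","scoop","jar","beaker","reagent","mortar"]:
        print(n,q,[(np.round(d["position"]).tolist(),round(d["conf"],2)) for d in imaging.tip_of(n,q)[:3]]) if n!="wrist" else 0
E
```

```text
pics
{'clock': 0.0, 'joints': array([ 1.0088761 ,  0.47781106,  0.02232795,  1.55647232, -0.01149523,
        1.10929441, -0.08306049]), 'qvel': array([ 0.00112712, -0.0025993 ,  0.0023739 , -0.00061542,  0.00077994,
        0.00073168, -0.00030592]), 'tau': array([-7.50286254e-04, -5.96461880e+01,  1.60727162e+00, -2.81200951e+01,
        1.22983221e-02,  9.36351222e-03, -3.60451270e-05]), 'tcp_pos': array([ 0.29564805, -0.60613805,  0.23030933]), 'orientation': array([-3.05930744e+00, -7.06470967e-01,  8.64631907e-04]), 'contact_force': array([0.3626205 , 0.2913059 , 0.03282845]), 'moment': array([ 0.02951435,  0.00324822, -0.00937587]), 'grip_width': 0.08561119550855803}
scene {'camera_matrix': array([[441.47233202,   0.        , 312.77166769],
       [  0.        , 441.47233202, 207.83860802],
       [  0.        ,   0.        ,   1.        ]]), 'xyz': array([ 1.12416752, -0.6664169 ,  1.19330652]), 'attitude': array([-2.38283196, -0.94039155,  0.28543219])}
scene bin [([286.0, 225.0], 0.97)]
scene tamper [([339.0, 173.0], 0.59)]
scene board [([347.0, 165.0], 0.71), ([208.0, 271.
[... 484 characters left out ...]
ude': array([-2.18574137,  2.17606712, -0.13129223])}
top bin [([336.0, 231.0], 0.93), ([254.0, 139.0], 0.33)]
top tamper [([230.0, 234.0], 0.69), ([168.0, 147.0], 0.56), ([339.0, 222.0], 0.55)]
top board [([204.0, 238.0], 0.57)]
top scoop [([171.0, 246.0], 0.65)]
top jar [([259.0, 140.0], 0.95)]
top beaker [([314.0, 145.0], 0.81)]
top reagent [([166.0, 151.0], 0.69)]
top mortar [([448.0, 257.0], 0.74)]
wrist {'camera_matrix': array([[283.33098615,   0.        , 319.69464719],
       [  0.        , 283.33098615, 200.11692305],
       [  0.        ,   0.        ,   1.        ]]), 'xyz': array([ 0.37110516, -0.56901119,  0.37379817]), 'attitude': array([ 2.41554455, -1.50886394, -0.2553965 ])}
```

Run:
```python
import cv2
t=cv2.imread("pics/top0.png");c=t[100:320,130:500]
cv2.imwrite("pics/top0c.png",cv2.resize(c,None,fx=2.1,fy=2.1,interpolation=cv2.INTER_CUBIC))
t=cv2.imread("pics/scene0.png");c=t[90:330,170:470]
cv2.imwrite("pics/scene0c.png",cv2.resize(c,None,fx=2.5,fy=2.5,interpolation=cv2.INTER_CUBIC))
```

```text
(no output)
```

View pics/top0c.png

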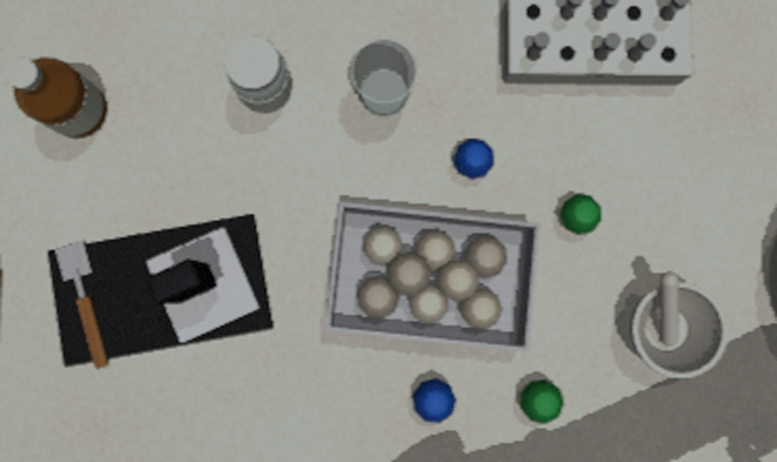

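View pics/scene0c.png

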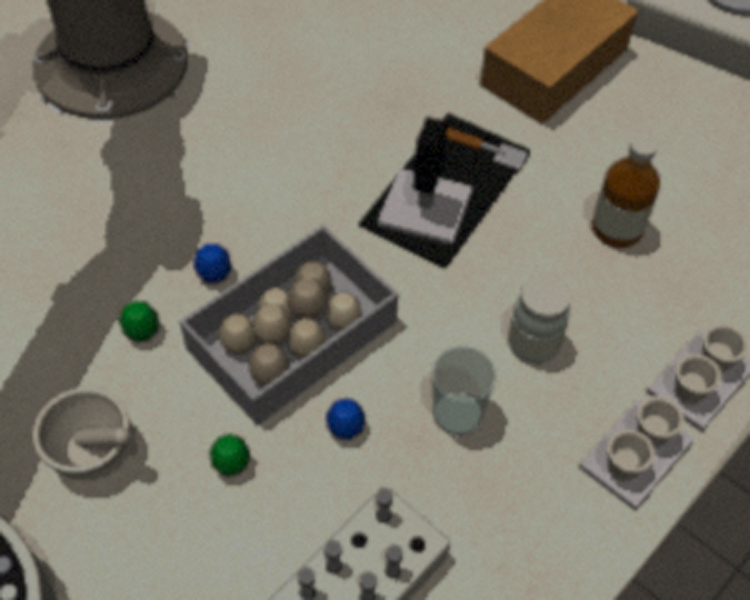

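The top picture (full-frame pixels) shows the bin at (336,231) with eight pale stones, two darker ones riding in the middle. The tamper plate is at (226,237) on the black board, with the scoop to its left. The four blue and green balls outside the bin are the look-alikes and get left alone. Next I measure the geometry.

```bash
cat > h.py <<'E'
from bench import r, imaging
import cv2,numpy as np
from scipy.spatial.transform import Rotation as R
def ray(info,px):
    d=np.linalg.inv(info["camera_matrix"])@np.array([px[0],px[1],1.0])
    return info["xyz"],R.from_rotvec(info["attitude"]).as_matrix()@d
def unp(info,px,z):
    o,d=ray(info,px); return o+d*(z-o[2])/d[2]
def proj(info,P):
    p=R.from_rotvec(info["attitude"]).as_matrix().T@(np.asarray(P)-info["xyz"]); p=info["camera_matrix"]@p; return p[:2]/p[2]
E
python3 - <<'E'
from h import *
im=imaging.grab_frame("top");I=imaging.camera_info("top")
for q,z in [("bin",.065),("tamper",.02),("board",.008)]:
    for c in imaging.cut_out("top",q)[:1]:
        m=c["region"].astype(np.uint8)
        pts=cv2.findNonZero(m); w=np.array([unp(I,p[0],z)[:2] for p in pts],np.float32)
        rc=cv2.minAreaRect(w); print(q,c["conf"],m.sum(),rc, cv2.boxPoints(rc).tolist())
        cv2.imwrite(f"pics/m_{q}.png",m*255)
for q in ["tamper_face","tamper_grip","bin","board"]:
    for cam in ["top","scene"]:
        if cam=="scene": imaging.grab_frame("scene")
        J=imaging.camera_info(cam)
        z=dict(tamper_face=.008,tamper_grip=.138,bin=0,board=0)[q]
        print(q,cam,[(unp(J,d["position"],z).round(4),round(d["conf"],2)) for d in imaging.tip_of(cam,q)[:2]])
c=[[148,262],[223,229],[259,307],[184,342]]
w=np.array([unp(I,[130+x/2.1,100+y/2.1],.02)[:2] for x,y in c]);print("plate",w,w.mean(0),np.linalg.norm(np.diff(w,axis=0),axis=1),np.degrees(np.arctan2(*(np.diff(w,axis=0).T[::-1]))))
c=[[48,251],[254,215],[272,328],[64,366]]
w=np.array([unp(I,[130+x/2.1,100+y/2.1],.008)[:2] for x,y in c]);print("board",w,w.mean(0),np.linalg.norm(np.diff(w,axis=0),axis=1),np.degrees(np.arctan2(*(np.diff(w,axis=0).T[::-1]))))
c=[[342,198],[536,225],[526,349],[330,326]]
w=np.array([unp(I,[130+x/2.1,100+y/2.1],.065)[:2] for x,y in c]);print("bin",w,w.mean(0),np.linalg.norm(np.diff(w,axis=0),axis=1),np.degrees(np.arctan2(*(np.diff(w,axis=0).T[::-1]))))
c=im[190:290,140:400]
cv2.imwrite("pics/topz.png",cv2.resize(c,None,fx=3,fy=3,interpolation=cv2.INTER_CUBIC))
E
```

```text
bin 0.82 3605 ((0.5519767999649048, -0.1597571074962616), (0.23130634427070618, 0.14967989921569824), 84.41412353515625) [[0.46623483300209045, -0.26757633686065674], [0.6152039766311646, -0.28214582800865173], [0.6377187967300415, -0.051937878131866455], [0.488749623298645, -0.03736838698387146]]
tamper 0.71 1838 ((0.5396532416343689, 0.11279599368572235), (0.10762820392847061, 0.11234001070261002), 23.34648323059082) [[0.46798551082611084, 0.14304105937480927], [0.5125048160552979, 0.03989888355135918], [0.611320972442627, 0.08255092799663544], [0.5668016672134399, 0.18569310009479523]]
board 0.81 3446 ((0.5357661843299866, 0.16107842326164246), (0.14327888190746307, 0.2508029639720917), 10.279370307922363) [[0.4428989887237549, 0.2716832160949707], [0.4876542091369629, 0.02490580454468727], [0.6286333799362183, 0.05047363042831421], [0.5838781595230103, 0.29725104570388794]]
tamper_face top [(array([0.546 , 0.1043, 0.008 ]), 0.8), (array([ 0.5836, -0.1052,  0.008 ]), 0.47)]
tamper_face scene [(array([0.5524, 0.1079, 0.008 ]), 0.87)]
tamper_grip top [(array([0.5411, 0.1085, 0.138 ]
[... 391 characters left out ...]
701, 0.    ]), 0.81), (array([ 0.5567, -0.2195,  0.    ]), 0.54)]
plate [[0.56696775 0.17107716]
 [0.60641111 0.08412005]
 [0.51472514 0.03989072]
 [0.47380261 0.12633848]] [0.54047665 0.1053566 ] [0.09548465 0.10179662 0.09564449] [ -65.60116518 -154.24733318  115.33187529]
board [[0.58011474 0.29290519]
 [0.62454206 0.04965646]
 [0.48998461 0.02572169]
 [0.44502617 0.26841591]] [0.53491689 0.15917481] [0.24727258 0.13666961 0.24682331] [ -79.64949539 -169.91385199  100.4949169 ]
bin [[ 0.63854811 -0.0581271 ]
 [ 0.60888373 -0.27934445]
 [ 0.4688712  -0.26627445]
 [ 0.49390086 -0.04609504]] [ 0.55255097 -0.16246026] [0.22319743 0.14062124 0.22159751] [-97.63757865 174.66696255  83.51454529]
```

View pics/topz.png

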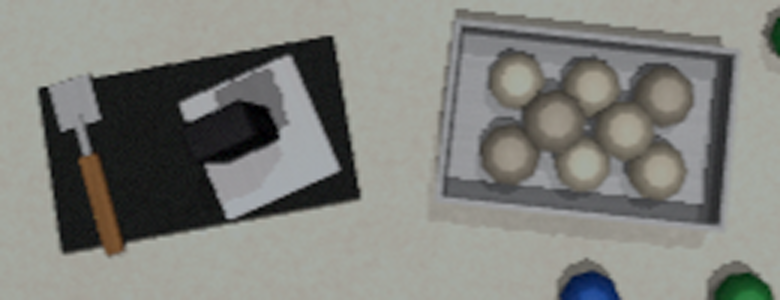

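```bash
cat >> h.py <<'E'
def go(x,y,z,yawy):
    "target TCP, tool y at world angle yawy deg, tool down"
    o=r.get_obs(); R0=R.from_rotvec(o["orientation"]).as_matrix()
    a=np.radians(yawy); yv=np.array([np.cos(a),np.sin(a),0]); zv=np.array([0,0,-1.]); xv=np.cross(yv,zv)
    Rt=np.stack([xv,yv,zv],1)
    d=R0.T@(np.array([x,y,z])-o["tcp_pos"])*100; w=np.degrees(R.from_matrix(R0.T@Rt).as_rotvec())
    print("t",round(o["clock"],2),"tcp",o["tcp_pos"].round(4),"yaw",np.degrees(np.arctan2(R0[1,1],R0[0,1])).round(1),"tilt",np.degrees(np.arccos(-R0[2,2])).round(2),"F",o["contact_force"].round(2),"q7",o["joints"][6].round(2),"w",o["grip_width"].round(4))
    print("xyz",d.round(2),"rot",w.round(2))
E
python3 -c "
from h import *
go(.5,.07,.30,25)"
```

```text
Traceback (most recent call last):
  File "h.py", line 17, in go
    print("t",round(o["clock"],2),"tcp",o["tcp_pos"].round(4),"yaw",np.degrees(np.arctan2(R0[1,1],R0[0,1])).round(1),"tilt",np.degrees(np.arccos(-R0[2,2])).round(2),"F",o["contact_force"].round(2),"q7",o["joints"][6].round(2),"w",o["grip_width"].round(4))
                                                                                                                                                                                                                                      ^^^^^^^^^^^^^^^^^^^^^
AttributeError: 'float' object has no attribute 'round'
```

```bash
sed -i 's/o\["grip_width"\].round(4)/round(o["grip_width"],4)/' h.py
python3 -c "
from h import *
go(.5,.04,.30,25)"
```

```text
t 1.75 tcp [ 0.2959 -0.6067  0.2313] yaw -64.0 tilt 0.0 F [-0.48 -0.01  0.13] q7 -0.08 w 0.0854
xyz [ 46.69 -49.18  -6.87] rot [  0.   0. -89.]
```

Request:
jog_arm([
  {"xyz": [0,0,-4],"delta_rot": [0,0,-6],"fingers": 0},
  {"xyz": [2,-2,-7],"delta_rot": [0,0,-12],"fingers": 0},
  {"xyz": [5,-5,-7],"delta_rot": [0,0,-18],"fingers": 0},
  {"xyz": [8,-8,-7],"delta_rot": [0,0,-24],"fingers": 0},
  {"xyz": [11,-11,-7],"delta_rot": [0,0,-30],"fingers": 0},
])

```text
clock: 2.17
tcp_pos: [0.3462, -0.4605, 0.3021]
orientation: [2.769, 1.48, 0.0]
contact_force: [0.8, -0.6, 0.9]
grip_width: 0.0853
```

```bash
python3 -c "
from h import *
go(.5,.04,.30,25)"
```

```text
t 2.17 tcp [ 0.3462 -0.4605  0.3021] yaw -33.8 tilt 0.1 F [ 0.82 -0.55  0.93] q7 0.19 w 0.0853
xyz [ 50.16 -15.02   0.16] rot [  0.07   0.08 -58.75]
```

Request:
jog_arm([
  {"xyz": [4,-1,0],"delta_rot": [0,0,-6],"fingers": 0},
  {"xyz": [8,-2,0],"delta_rot": [0,0,-12],"fingers": 0},
  {"xyz": [12,-4,0],"delta_rot": [0,0,-18],"fingers": 0},
  {"xyz": [16,-5,0],"delta_rot": [0,0,-24],"fingers": 0},
  {"xyz": [20,-6,0],"delta_rot": [0,0,-30],"fingers": 0},
])

```text
clock: 2.58
tcp_pos: [0.4064, -0.2614, 0.3022]
orientation: [2.286, 2.151, -0.001]
contact_force: [0.4, -0.8, -0.2]
grip_width: 0.0855
```

```bash
python3 -c "
from h import *
go(.5,.04,.30,25)"
```

```text
t 2.58 tcp [ 0.4064 -0.2614  0.3022] yaw -3.5 tilt 0.15 F [ 0.41 -0.77 -0.15] q7 0.34 w 0.0855
xyz [30.66  7.51  0.16] rot [  0.05   0.14 -28.5 ]
```

Request:
jog_arm([
  {"xyz": [4,1,0],"delta_rot": [0,0,-6],"fingers": 0},
  {"xyz": [8,2,0],"delta_rot": [0,0,-12],"fingers": 0},
  {"xyz": [12,3,0],"delta_rot": [0,0,-18],"fingers": 0},
  {"xyz": [16,4,0],"delta_rot": [0,0,-24],"fingers": 0},
  {"xyz": [20,5,0],"delta_rot": [0,0,-28.5],"fingers": 0},
])

```text
clock: 3.0
tcp_pos: [0.4687, -0.0629, 0.3023]
orientation: [1.679, 2.651, -0.002]
contact_force: [0.1, 0.1, 0.3]
grip_width: 0.0856
```

Run:
```python
from h import *
go(.54,.106,.27,25)
im=imaging.grab_frame("wrist");I=imaging.camera_info("wrist")
im2=im
for q,z in [("tamper_face",.008),("tamper_grip",.138)]:
    print(q,[(unp(I,d["position"],z).round(4),round(d["conf"],2),np.round(d["position"])) for d in imaging.tip_of("wrist",q)[:2]])
cv2.imwrite("pics/w1.png",im)
```

```text
t 3.0 tcp [ 0.4687 -0.0629  0.3023] yaw 25.3 tilt 0.21 F [0.07 0.09 0.34] q7 0.38 w 0.0856
xyz [12.24 13.66  3.2 ] rot [0.06 0.21 0.29]
tamper_face [(array([0.5388, 0.1246, 0.008 ]), 0.65, array([418.,  69.]))]
tamper_grip [(array([0.5396, 0.1204, 0.138 ]), 0.85, array([460.,  58.])), (array([ 0.5027, -0.1004,  0.138 ]), 0.73, array([326., 228.]))]
```

View pics/w1.png

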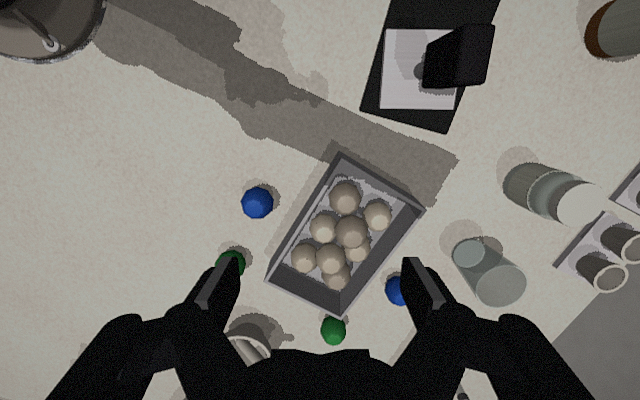

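Request:
jog_arm([
  {"xyz": [2,3,0],"delta_rot": [0,0,0],"fingers": 0},
  {"xyz": [4,6,0],"delta_rot": [0,0,0],"fingers": 0},
  {"xyz": [5,10,0],"delta_rot": [0,0,0],"fingers": 0},
  {"xyz": [6,13.7,0],"delta_rot": [0,0,0],"fingers": 0},
  {"xyz": [6,13.7,0],"delta_rot": [0,0,0],"fingers": 0},
])

```text
clock: 3.57
tcp_pos: [0.5708, 0.0559, 0.3018]
orientation: [1.673, 2.656, 0.007]
contact_force: [0.6, 0.7, -0.3]
grip_width: 0.0854
```

Run:
```python
from h import *
go(.54,.106,.27,25)
im=imaging.grab_frame("wrist");I=imaging.camera_info("wrist")
for q,z in [("tamper_face",.008),("tamper_grip",.138)]:
    print(q,[(unp(I,d["position"],z).round(4),round(d["conf"],2),np.round(d["position"])) for d in imaging.tip_of("wrist",q)[:2]])
cv2.imwrite("pics/w2.png",im)
c=im[0:200,220:480]
cv2.imwrite("pics/w2c.png",cv2.resize(c,None,fx=3,fy=3,interpolation=cv2.INTER_CUBIC))
```

```text
t 3.57 tcp [0.5708 0.0559 0.3018] yaw 25.6 tilt 0.27 F [ 0.62  0.67 -0.31] q7 0.07 w 0.0854
xyz [ 5.85 -0.63  3.18] rot [ 0.27 -0.03  0.58]
tamper_face []
tamper_grip [(array([0.5374, 0.1037, 0.138 ]), 0.95, array([314., 129.]))]
```

View pics/w2c.png

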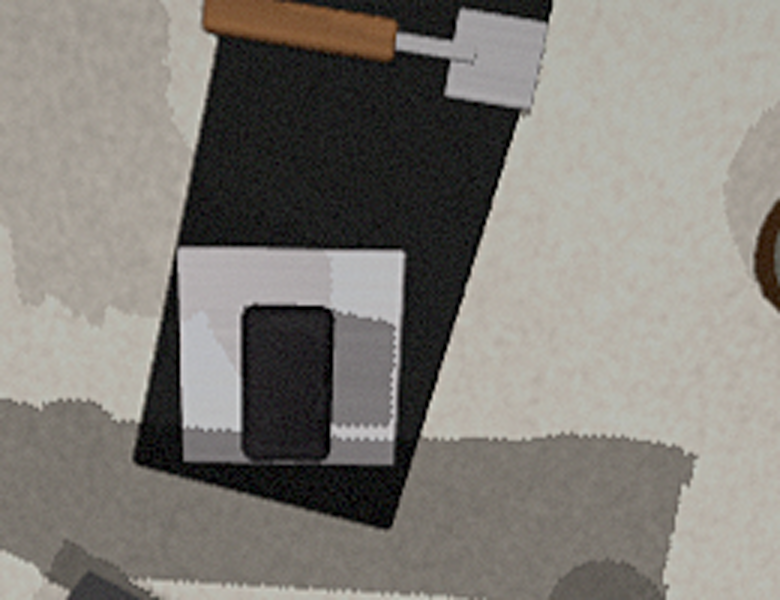

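The crop shows the plate corners near (178,248), (405,251), (396,465) and (183,462). The handle top lies around (287,382), nearly square to the image axes.

Run:
```python
from h import *
I=imaging.camera_info("wrist")
for n,c,z in [("plate",[[178,248],[405,251],[396,465],[183,462]],.02),("handle",[[242,304],[334,304],[331,460],[242,461]],.163)]:
    w=np.array([unp(I,[220+x/3,y/3],z)[:2] for x,y in c]);e=np.diff(np.vstack([w,w[:1]]),axis=0)
    print(n,w.mean(0).round(4),np.linalg.norm(e,axis=1).round(4),np.degrees(np.arctan2(e[:,1],e[:,0])).round(1))
b=[[135,461],[390,527]]
w=np.array([unp(I,[220+x/3,y/3],.008)[:2] for x,y in b]);print(w)
go(.538,.1045,.2,25)
```

```text
plate [0.537  0.1027] [0.1048 0.0992 0.1065 0.099 ] [  24.6  -64.9 -155.5  114.1]
handle [0.5369 0.1039] [0.0287 0.0487 0.0295 0.0491] [  25.3  -65.1 -154.   114.1]
[[0.4860591  0.02285498]
 [0.62047006 0.04792048]]
t 3.72 tcp [0.5671 0.0502 0.3017] yaw 25.3 tilt 0.14 F [ 0.26  0.39 -0.84] q7 0.08 w 0.0851
xyz [ 6.18 -0.31 10.15] rot [-0.    0.14  0.31]
```

Run:
```python
from h import *
I=imaging.camera_info("wrist")
im=imaging.grab_frame("wrist")
print([(unp(I,d["position"],.138).round(4),round(d["conf"],2),np.round(d["position"])) for d in imaging.tip_of("wrist","tamper_grip")[:2]])
c=im[0:200,220:480]
cv2.imwrite("pics/w3c.png",cv2.resize(c,None,fx=3,fy=3,interpolation=cv2.INTER_CUBIC))
go(.538,.1045,.2,25)
```

```text
[(array([0.5402, 0.1079, 0.138 ]), 0.78, array([320., 124.]))]
t 3.82 tcp [0.5667 0.0496 0.3022] yaw 25.2 tilt 0.2 F [-0.71  0.81  0.13] q7 0.08 w 0.0854
xyz [ 6.23 -0.26 10.2 ] rot [0.02 0.2  0.24]
```

View pics/w3c.png

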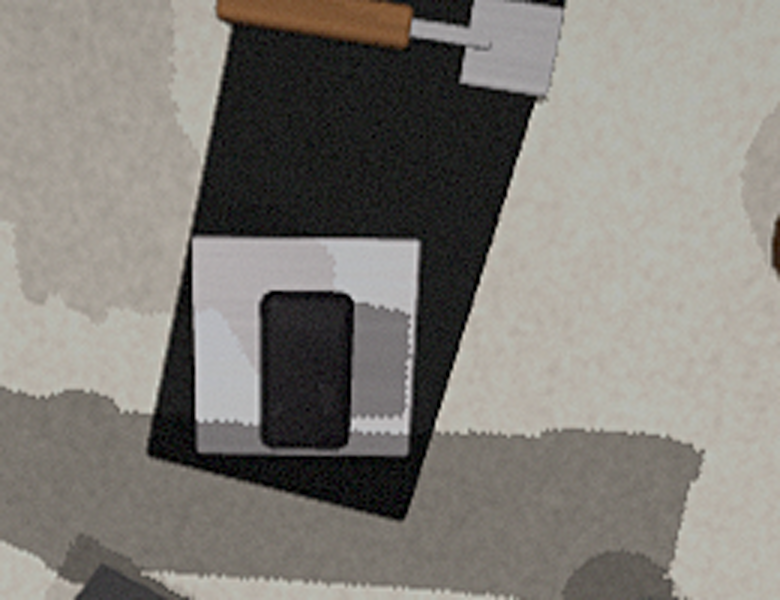

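Run:
```python
from h import *
I=imaging.camera_info("wrist")
for n,c,z in [("plate",[[192,238],[420,239],[409,456],[196,453]],.02),("handle",[[260,290],[354,290],[351,449],[260,449]],.163)]:
    w=np.array([unp(I,[220+x/3,y/3],z)[:2] for x,y in c]);e=np.diff(np.vstack([w,w[:1]]),axis=0)
    print(n,w.mean(0).round(4),np.linalg.norm(e,axis=1).round(4),np.degrees(np.arctan2(e[:,1],e[:,0])).round(1))
go(.541,.107,.2,25)
```

```text
plate [0.5409 0.1088] [0.105  0.0999 0.1063 0.0989] [  25.   -65.2 -155.6  114. ]
handle [0.5406 0.1093] [0.0292 0.0493 0.03   0.0493] [  25.2  -64.7 -154.7  114.4]
t 3.82 tcp [0.5667 0.0496 0.3022] yaw 25.2 tilt 0.2 F [-0.71  0.81  0.13] q7 0.08 w 0.0854
xyz [ 6.33  0.12 10.2 ] rot [0.02 0.2  0.24]
```

Request:
jog_arm([
  {"xyz": [3,0.1,2],"delta_rot": [0,0.2,0],"fingers": 0},
  {"xyz": [6.45,0.2,4],"delta_rot": [0,0.2,0],"fingers": 0},
  {"xyz": [6.45,0.2,7],"delta_rot": [0,0.2,0],"fingers": 0},
  {"xyz": [6.45,0.2,9],"delta_rot": [0,0.2,0],"fingers": 0},
  {"xyz": [6.45,0.2,9],"delta_rot": [0,0.2,0],"fingers": 0},
])

```text
clock: 4.23
tcp_pos: [0.5381, 0.106, 0.2084]
orientation: [-1.682, -2.649, 0.009]
contact_force: [0.1, -1.2, 0.1]
grip_width: 0.0854
```

Run:
```python
from h import *
go(.541,.1085,.119,25)
```

```text
t 4.23 tcp [0.5381 0.106  0.2084] yaw 25.2 tilt 0.38 F [ 0.11 -1.17  0.13] q7 -0.09 w 0.0854
xyz [0.1  0.43 8.94] rot [-0.38 -0.01  0.18]
```

Request:
jog_arm([
  {"xyz": [0.1,0.3,3],"delta_rot": [-0.3,0,0.2],"fingers": 0},
  {"xyz": [0.1,0.4,6],"delta_rot": [-0.3,0,0.2],"fingers": 0},
  {"xyz": [0.1,0.4,8.9],"delta_rot": [-0.3,0,0.2],"fingers": 0},
  {"xyz": [0.1,0.4,8.9],"delta_rot": [-0.3,0,0.2],"fingers": 0},
  {"xyz": [0.1,0.4,8.9],"delta_rot": [-0.3,0,0.2],"fingers": 0},
])

```text
clock: 4.65
tcp_pos: [0.5406, 0.107, 0.1198]
orientation: [-1.69, -2.646, 0.004]
contact_force: [0.5, 1.0, 1.0]
grip_width: 0.0853
```

Run:
```python
from h import *
go(.541,.1085,.119,25)
```

```text
t 4.65 tcp [0.5406 0.107  0.1198] yaw 24.9 tilt 0.18 F [0.52 1.03 0.98] q7 -0.18 w 0.0853
xyz [0.12 0.1  0.08] rot [-0.17  0.01 -0.13]
```

Request:
jog_arm([
  {"xyz": [0.1,0.1,0],"delta_rot": [0,0,0],"fingers": 1},
  {"xyz": [0.1,0.1,0],"delta_rot": [0,0,0],"fingers": 1},
  {"xyz": [0.1,0.1,0],"delta_rot": [0,0,0],"fingers": 1},
  {"xyz": [0.1,0.1,0],"delta_rot": [0,0,0],"fingers": 1},
  {"xyz": [0.1,0.1,0],"delta_rot": [0,0,0],"fingers": 1},
], grip_force=100)

```text
clock: 5.07
tcp_pos: [0.5418, 0.1084, 0.1212]
orientation: [1.691, 2.647, -0.002]
contact_force: [2.5, 1.7, -3.3]
grip_width: 0.0289
```

Request:
jog_arm([
  {"xyz": [0,0,0],"delta_rot": [0,0,0],"fingers": 1},
  {"xyz": [0,0,0],"delta_rot": [0,0,0],"fingers": 1},
  {"xyz": [0,0,0],"delta_rot": [0,0,0],"fingers": 1},
  {"xyz": [0,0,0],"delta_rot": [0,0,0],"fingers": 1},
  {"xyz": [0,0,0],"delta_rot": [0,0,0],"fingers": 1},
])

```text
clock: 5.48
tcp_pos: [0.5416, 0.1083, 0.1212]
orientation: [-1.691, -2.647, 0.003]
contact_force: [-0.6, -1.3, 0.5]
grip_width: 0.0294
```

Run:
```python
from h import *
go(.541,.1085,.3,25)
```

```text
t 5.48 tcp [0.5416 0.1083 0.1212] yaw 24.9 tilt 0.12 F [-0.64 -1.33  0.46] q7 -0.18 w 0.0294
xyz [  0.03  -0.08 -17.88] rot [-0.1   0.06 -0.15]
```

Request:
jog_arm([
  {"xyz": [0,0,-1],"delta_rot": [0,0,0],"fingers": 1},
  {"xyz": [0,0,-4],"delta_rot": [0,0,0],"fingers": 1},
  {"xyz": [0,0,-8],"delta_rot": [0,0,0],"fingers": 1},
  {"xyz": [0,0,-11],"delta_rot": [0,0,0],"fingers": 1},
  {"xyz": [0,0,-14],"delta_rot": [0,0,0],"fingers": 1},
])

```text
clock: 5.9
tcp_pos: [0.5415, 0.1089, 0.2633]
orientation: [-1.69, -2.648, 0.002]
contact_force: [1.2, 0.7, -6.0]
grip_width: 0.0291
```

Run:
```python
from h import *
I=imaging.camera_info("top")
bc=np.array([.5525,-.161]);a=np.radians(84);by=np.array([np.cos(a),np.sin(a)]);bx=np.array([by[1],-by[0]])
for p in [(324.3,230),(348.3,232.7)]:
    w=unp(I,p,.056)[:2]; print(w.round(4),"bin xy",((w-bc)@bx).round(4),((w-bc)@by).round(4))
# bin corners from fullres
go(.5525,-.161,.26,-6)
im=imaging.grab_frame("wrist");cv2.imwrite("pics/w4.png",im)
im=imaging.grab_frame("scene");cv2.imwrite("pics/s4.png",cv2.resize(im[60:300,200:480],None,fx=2.5,fy=2.5))
```

```text
[ 0.554  -0.1338] bin xy -0.0014 0.0272
[ 0.5477 -0.1914] bin xy -0.0016 -0.0307
t 5.9 tcp [0.5415 0.1089 0.2633] yaw 24.9 tilt 0.09 F [ 1.23  0.69 -5.98] q7 -0.06 w 0.0291
xyz [-24.95 -10.36   0.36] rot [-0.07  0.06 30.89]
```

View pics/w4.png

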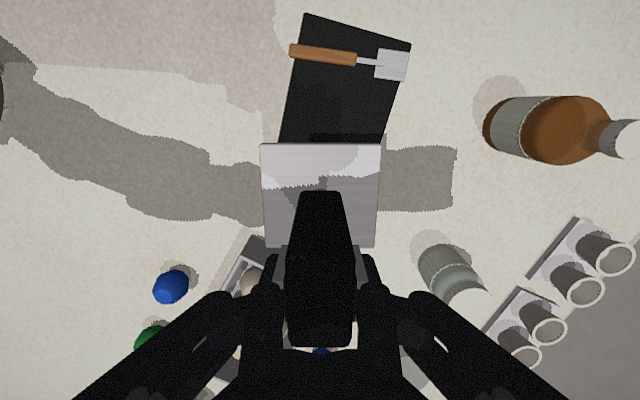

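View pics/s4.png

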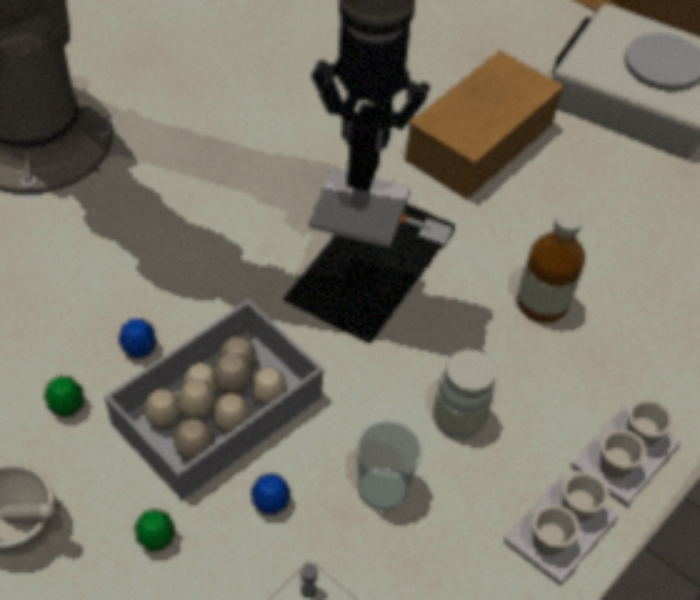

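Request:
jog_arm([
  {"xyz": [-3,-1,0],"delta_rot": [0,0,6],"fingers": 1},
  {"xyz": [-7,-3,0],"delta_rot": [0,0,12],"fingers": 1},
  {"xyz": [-11,-4.5,0],"delta_rot": [0,0,18],"fingers": 1},
  {"xyz": [-14.5,-6,0],"delta_rot": [0,0,24],"fingers": 1},
  {"xyz": [-18,-7.5,0],"delta_rot": [0,0,31],"fingers": 1},
])

```text
clock: 6.42
tcp_pos: [0.5509, -0.0873, 0.2656]
orientation: [2.34, 2.091, 0.007]
contact_force: [1.2, -0.1, -4.5]
grip_width: 0.0289
```

Run:
```python
from h import *
go(.5525,-.161,.235,-6)
```

```text
t 6.42 tcp [ 0.5509 -0.0873  0.2656] yaw -6.4 tilt 0.34 F [ 1.18 -0.1  -4.47] q7 -0.2 w 0.0289
xyz [-7.31  0.97  3.06] rot [ 0.34 -0.05 -0.44]
```

Request:
jog_arm([
  {"xyz": [-2,0.3,0],"delta_rot": [0.3,0,-0.4],"fingers": 1},
  {"xyz": [-5,0.7,0],"delta_rot": [0.3,0,-0.4],"fingers": 1},
  {"xyz": [-7.3,1.0,0],"delta_rot": [0.3,0,-0.4],"fingers": 1},
  {"xyz": [-7.3,1.0,1],"delta_rot": [0.3,0,-0.4],"fingers": 1},
  {"xyz": [-7.3,1.0,2],"delta_rot": [0.3,0,-0.4],"fingers": 1},
])

```text
clock: 6.83
tcp_pos: [0.552, -0.1628, 0.2442]
orientation: [-2.338, -2.097, -0.001]
contact_force: [0.1, 1.5, -4.0]
grip_width: 0.029
```

Run:
```python
from h import *
go(.5525,-.161,.205,-6)
im=imaging.grab_frame("wrist");cv2.imwrite("pics/w5.png",im)
im=imaging.grab_frame("scene");cv2.imwrite("pics/s5.png",cv2.resize(im[110:300,180:400],None,fx=3,fy=3))
im=imaging.grab_frame("top");cv2.imwrite("pics/t5.png",cv2.resize(im[170:300,250:430],None,fx=4,fy=4))
```

```text
t 6.83 tcp [ 0.552  -0.1628  0.2442] yaw -6.2 tilt 0.05 F [ 0.14  1.49 -3.99] q7 -0.07 w 0.029
xyz [0.18 0.03 3.92] rot [-0.02 -0.04 -0.24]
```

View pics/w5.png

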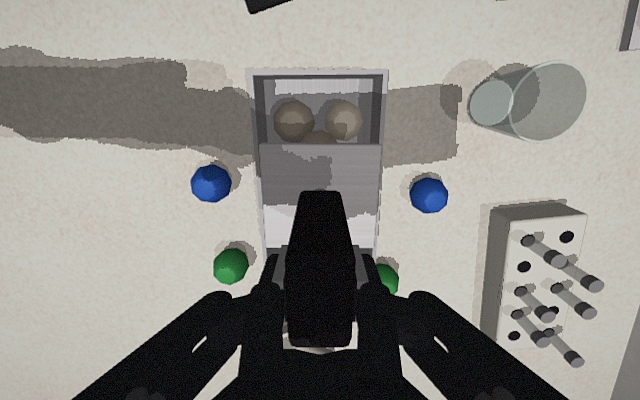

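View pics/s5.png

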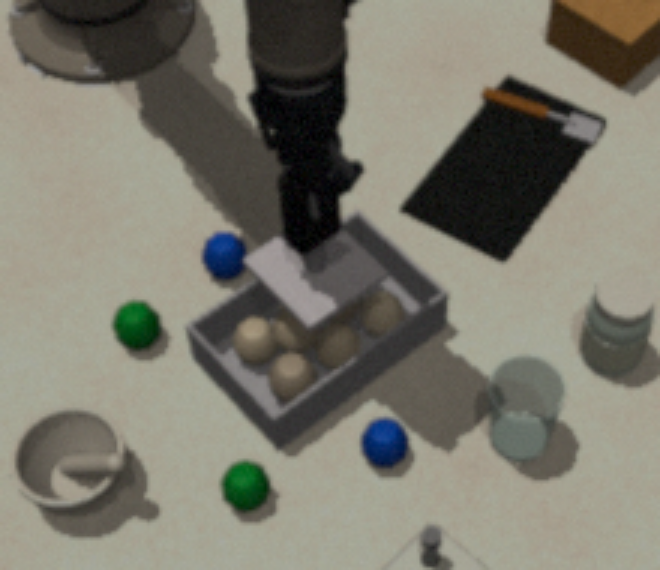

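View pics/t5.png

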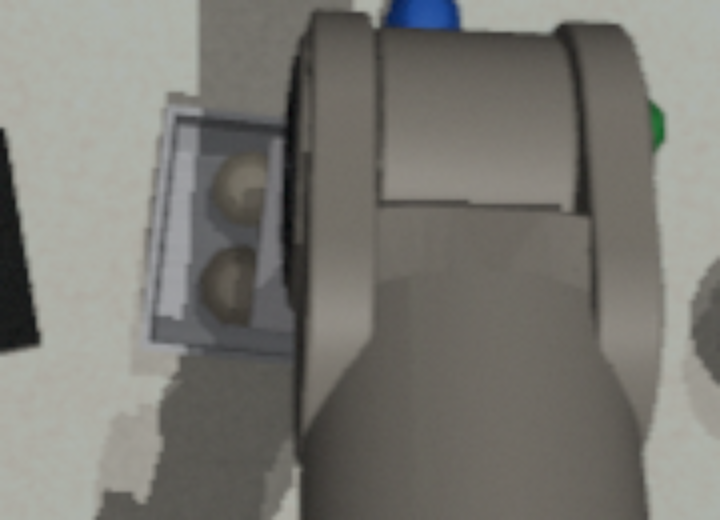

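Rim and plate are parallel in the wrist picture: the rim's far corners are at (247,70) and (389,70), and the plate edge is at (259..383,144). I check lateral centring.

Run:
```python
from h import *
I=imaging.camera_info("wrist")
a=unp(I,(247,70),.065);b=unp(I,(389,70),.065);print(a,b,np.linalg.norm(a-b),np.degrees(np.arctan2(*(b-a)[[1,0]])))
m=(a+b)/2;an=np.radians(84);print("bin centre from far edge",m[:2]-.115*np.array([np.cos(an),np.sin(an)]))
o=r.get_obs()
for p in [(259,144),(383,145)]: print("plate",unp(I,p,o["tcp_pos"][2]-.1132+.012))
go(.5525,-.161,.205,-6)
```

```text
[ 0.48700092 -0.03486905  0.065     ] [ 0.63334805 -0.05010337  0.065     ] 0.14713791417427063 -5.942921742607881
bin centre from far edge [ 0.54815371 -0.15685623]
plate [ 0.50411636 -0.10246264  0.14254205]
plate [ 0.60918145 -0.11413316  0.14254205]
t 6.98 tcp [ 0.5516 -0.1593  0.2437] yaw -5.9 tilt 0.22 F [ 0.67 -0.94 -3.82] q7 -0.07 w 0.029
xyz [-0.17  0.12  3.87] rot [-0.18 -0.13  0.07]
```

Request:
jog_arm([
  {"xyz": [-0.1,0.1,1],"delta_rot": [-0.2,-0.1,0],"fingers": 1},
  {"xyz": [-0.1,0.1,2],"delta_rot": [-0.2,-0.1,0],"fingers": 1},
  {"xyz": [-0.1,0.1,3],"delta_rot": [-0.2,-0.1,0],"fingers": 1},
  {"xyz": [-0.1,0.1,3.8],"delta_rot": [-0.2,-0.1,0],"fingers": 1},
  {"xyz": [-0.1,0.1,4.2],"delta_rot": [-0.2,-0.1,0],"fingers": 1},
], grip_force=120)

```text
clock: 7.4
tcp_pos: [0.5514, -0.1599, 0.1998]
orientation: [-2.331, -2.103, 0.001]
contact_force: [-0.7, -0.3, -5.6]
grip_width: 0.0287
```

Request:
jog_arm([
  {"xyz": [0,0,0.2],"delta_rot": [0,0,0],"fingers": 1},
  {"xyz": [0,0,0.4],"delta_rot": [0,0,0],"fingers": 1},
  {"xyz": [0,0,0.5],"delta_rot": [0,0,0],"fingers": 1},
  {"xyz": [0,0,0.6],"delta_rot": [0,0,0],"fingers": 1},
  {"xyz": [0,0,0.7],"delta_rot": [0,0,0],"fingers": 1},
])

```text
clock: 7.82
tcp_pos: [0.5522, -0.1598, 0.1935]
orientation: [-2.332, -2.104, -0.001]
contact_force: [0.5, 0.2, -1.4]
grip_width: 0.0285
```

Run:
```python
from h import *
go(.551,-.159,.19,-6)
```

```text
t 7.82 tcp [ 0.5522 -0.1598  0.1935] yaw -5.9 tilt 0.06 F [ 0.45  0.17 -1.4 ] q7 -0.09 w 0.0285
xyz [ 0.07 -0.12  0.35] rot [-0.02 -0.05  0.1 ]
```

Request:
jog_arm([
  {"xyz": [0,0,0.1],"delta_rot": [0,0,0],"fingers": 1},
  {"xyz": [0,0,0.15],"delta_rot": [0,0,0],"fingers": 1},
  {"xyz": [0,0,0.2],"delta_rot": [0,0,0],"fingers": 1},
  {"xyz": [0,0,0.25],"delta_rot": [0,0,0],"fingers": 1},
  {"xyz": [0,0,0.3],"delta_rot": [0,0,0],"fingers": 1},
])

```text
clock: 8.23
tcp_pos: [0.553, -0.1601, 0.1913]
orientation: [2.332, 2.103, 0.002]
contact_force: [0.2, 0.7, 2.1]
grip_width: 0.0286
```

Run:
```python
from h import *
go(.551,-.159,.19,-6)
```

```text
t 8.23 tcp [ 0.553  -0.1601  0.1913] yaw -5.9 tilt 0.1 F [0.15 0.74 2.11] q7 -0.09 w 0.0286
xyz [ 0.08 -0.21  0.13] rot [ 0.1  -0.03  0.09]
```

Request:
jog_arm([
  {"xyz": [0,-0.1,0.2],"delta_rot": [0,0,0],"fingers": 1},
  {"xyz": [0,-0.1,0.3],"delta_rot": [0,0,0],"fingers": 1},
  {"xyz": [0,-0.1,0.4],"delta_rot": [0,0,0],"fingers": 1},
  {"xyz": [0,-0.1,0.5],"delta_rot": [0,0,0],"fingers": 1},
  {"xyz": [0,-0.1,0.6],"delta_rot": [0,0,0],"fingers": 1},
])

```text
clock: 8.65
tcp_pos: [0.5512, -0.1599, 0.1844]
orientation: [-2.333, -2.103, -0.001]
contact_force: [-0.6, -0.7, -1.9]
grip_width: 0.0289
```

Run:
```python
from h import *
go(.551,-.159,.19,-6)
```

```text
t 8.65 tcp [ 0.5512 -0.1599  0.1844] yaw -5.9 tilt 0.04 F [-0.64 -0.66 -1.9 ] q7 -0.1 w 0.0289
xyz [ 0.09 -0.03 -0.55] rot [-0.02 -0.04  0.09]
```

Request:
jog_arm([
  {"xyz": [0,0,0.15],"delta_rot": [0,0,0],"fingers": 1},
  {"xyz": [0,0,0.3],"delta_rot": [0,0,0],"fingers": 1},
  {"xyz": [0,0,0.4],"delta_rot": [0,0,0],"fingers": 1},
  {"xyz": [0,0,0.5],"delta_rot": [0,0,0],"fingers": 1},
  {"xyz": [0,0,0.6],"delta_rot": [0,0,0],"fingers": 1},
])

```text
clock: 9.07
tcp_pos: [0.5509, -0.1598, 0.178]
orientation: [-2.332, -2.103, 0.0]
contact_force: [-0.9, 0.2, -5.4]
grip_width: 0.0288
```

Run:
```python
from h import *
go(.551,-.159,.17,-6)
```

```text
t 9.07 tcp [ 0.5509 -0.1598  0.178 ] yaw -5.9 tilt 0.07 F [-0.92  0.19 -5.4 ] q7 -0.1 w 0.0288
xyz [0.08 0.   0.8 ] rot [-0.06 -0.05  0.09]
```

Request:
jog_arm([
  {"xyz": [0,0,0.1],"delta_rot": [0,0,0],"fingers": 1},
  {"xyz": [0,0,0.2],"delta_rot": [0,0,0],"fingers": 1},
  {"xyz": [0,0,0.3],"delta_rot": [0,0,0],"fingers": 1},
  {"xyz": [0,0,0.4],"delta_rot": [0,0,0],"fingers": 1},
  {"xyz": [0,0,0.5],"delta_rot": [0,0,0],"fingers": 1},
])

```text
clock: 9.48
tcp_pos: [0.552, -0.1594, 0.174]
orientation: [2.333, 2.104, 0.003]
contact_force: [0.0, 1.7, 5.2]
grip_width: 0.0287
```

Run:
```python
from h import *
go(.551,-.159,.17,-6)
```

```text
t 9.48 tcp [ 0.552  -0.1594  0.174 ] yaw -5.9 tilt 0.11 F [0.01 1.71 5.18] q7 -0.1 w 0.0287
xyz [ 0.03 -0.1   0.4 ] rot [ 0.07 -0.08  0.09]
```

Request:
jog_arm([
  {"xyz": [0,-0.1,0.1],"delta_rot": [0,0,0],"fingers": 1},
  {"xyz": [0,-0.1,0.2],"delta_rot": [0,0,0],"fingers": 1},
  {"xyz": [0,-0.1,0.3],"delta_rot": [0,0,0],"fingers": 1},
  {"xyz": [0,-0.1,0.4],"delta_rot": [0,0,0],"fingers": 1},
  {"xyz": [0,-0.1,0.4],"delta_rot": [0,0,0],"fingers": 1},
])

```text
clock: 9.9
tcp_pos: [0.5538, -0.1583, 0.1733]
orientation: [2.329, 2.102, 0.01]
contact_force: [-1.7, 3.3, 17.2]
grip_width: 0.0288
```

Run:
```python
from h import *
go(.551,-.159,.17,-6)
im=imaging.grab_frame("scene");cv2.imwrite("pics/s6.png",cv2.resize(im[110:300,180:400],None,fx=3,fy=3))
```

```text
t 9.9 tcp [ 0.5538 -0.1583  0.1733] yaw -5.9 tilt 0.44 F [-1.72  3.31 17.2 ] q7 -0.11 w 0.0288
xyz [-0.1  -0.27  0.33] rot [ 0.42 -0.12  0.12]
```

View pics/s6.png

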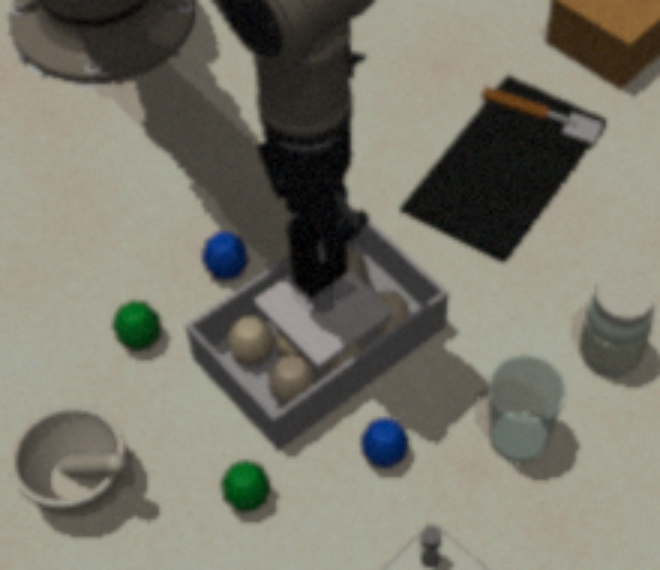

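Request:
jog_arm([
  {"xyz": [0,-0.2,0.4],"delta_rot": [0.3,0,0],"fingers": 1},
  {"xyz": [0,-0.2,0.4],"delta_rot": [0.3,0,0],"fingers": 1},
  {"xyz": [0,-0.2,0.5],"delta_rot": [0.3,0,0],"fingers": 1},
  {"xyz": [0,-0.2,0.6],"delta_rot": [0.3,0,0],"fingers": 1},
  {"xyz": [0,-0.2,0.6],"delta_rot": [0.3,0,0],"fingers": 1},
])

```text
clock: 10.37
tcp_pos: [0.5562, -0.1568, 0.173]
orientation: [2.326, 2.101, 0.015]
contact_force: [-4.1, 3.5, 30.1]
grip_width: 0.029
```

Run:
```python
from h import *
go(.551,-.159,.17,-6)
```

```text
t 10.37 tcp [ 0.5562 -0.1568  0.173 ] yaw -5.8 tilt 0.69 F [-4.07  3.45 30.14] q7 -0.11 w 0.029
xyz [-0.27 -0.5   0.29] rot [ 0.67 -0.14  0.17]
```

Request:
jog_arm([
  {"xyz": [0,-0.3,0],"delta_rot": [0.6,0,0],"fingers": 1},
  {"xyz": [0,-0.5,-2],"delta_rot": [0.6,0,0],"fingers": 1},
  {"xyz": [2,-0.5,-5],"delta_rot": [0.6,0,0],"fingers": 1},
  {"xyz": [6,-0.5,-7],"delta_rot": [0.6,0,0],"fingers": 1},
  {"xyz": [10,-0.5,-8],"delta_rot": [0.6,0,0],"fingers": 1},
])

```text
clock: 10.78
tcp_pos: [0.5607, -0.0612, 0.2544]
orientation: [2.336, 2.098, 0.005]
contact_force: [0.3, 1.7, -3.9]
grip_width: 0.0287
```

Request:
jog_arm([
  {"xyz": [4,0,0],"delta_rot": [0,0,0],"fingers": 1},
  {"xyz": [7,0,0],"delta_rot": [0,0,0],"fingers": 1},
  {"xyz": [10,0,0],"delta_rot": [0,0,0],"fingers": 1},
  {"xyz": [12,0,0],"delta_rot": [0,0,0],"fingers": 1},
  {"xyz": [12,0,0],"delta_rot": [0,0,0],"fingers": 1},
])

```text
clock: 11.2
tcp_pos: [0.5726, 0.0645, 0.2539]
orientation: [-2.328, -2.108, -0.007]
contact_force: [-0.0, 1.9, -4.5]
grip_width: 0.0287
```

Run:
```python
from h import *
go(.551,-.159,.24,-6)
im=imaging.grab_frame("scene");cv2.imwrite("pics/s7.png",cv2.resize(im[140:300,210:370],None,fx=3.7,fy=3.7,interpolation=cv2.INTER_CUBIC))
im=imaging.grab_frame("top");cv2.imwrite("pics/t7.png",cv2.resize(im[170:300,250:430],None,fx=4,fy=4,interpolation=cv2.INTER_CUBIC))
```

```text
t 11.2 tcp [0.5726 0.0645 0.2539] yaw -5.7 tilt 0.26 F [-0.03  1.88 -4.51] q7 -0.48 w 0.0287
xyz [-22.45   0.06   1.31] rot [ 0.14 -0.22  0.31]
```

View pics/s7.png

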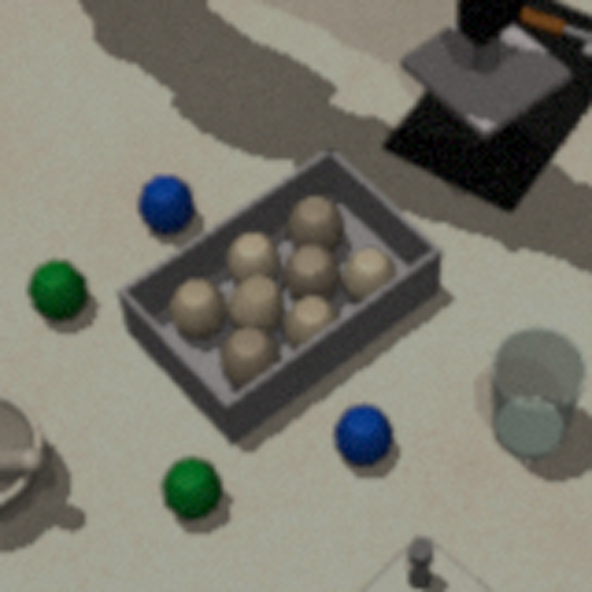

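View pics/t7.png

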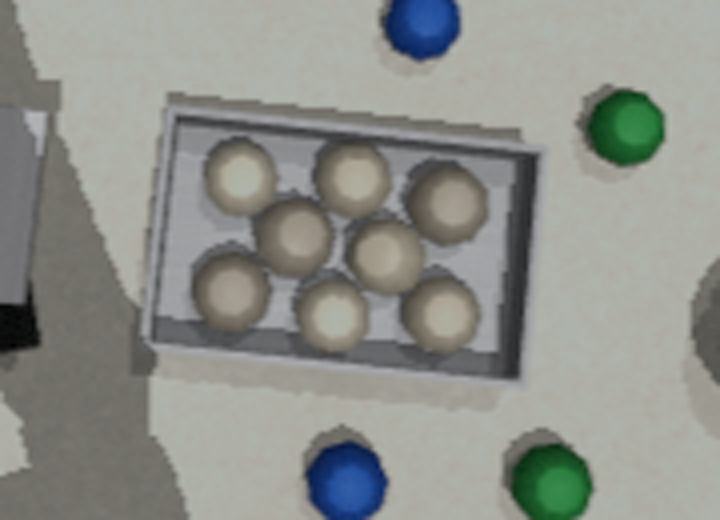

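The stones now look spread and level in both views. I triangulate all eight from top and scene to check their heights.

```bash
cat > tri.py <<'E'
from h import *
from scipy.optimize import linear_sum_assignment
bc=np.array([.551,-.159]);a=np.radians(84);by=np.array([np.cos(a),np.sin(a)]);bx=np.array([by[1],-by[0]])
D={}
for cam in ["top","scene"]:
    im=imaging.grab_frame(cam);I=imaging.camera_info(cam);D[cam]=[]
    hs=cv2.cvtColor(im,cv2.COLOR_BGR2HSV)
    for c in imaging.cut_out(cam,"stone0"):
        m=c["region"]; 
        if hs[m][:,1].mean()>120: continue
        cen=cv2.minEnclosingCircle(cv2.findNonZero(m.astype(np.uint8)))
        w=unp(I,cen[0],.031)[:2]-bc
        if abs(w@bx)<.08 and abs(w@by)<.12: D[cam].append((cen[0],cen[1],c["conf"]))
    print(cam,len(D[cam]))
It,Is=imaging.camera_info("top"),imaging.camera_info("scene")
def tri(p,q):
    A=[];b=[];L=[]
    for I,x in((It,p),(Is,q)):
        o,d=ray(I,x);d=d/np.linalg.norm(d);M=np.eye(3)-np.outer(d,d);A.append(M);b.append(M@o)
    X=np.linalg.solve(sum(A),sum(b)); e=sum(np.linalg.norm(M@X-v) for M,v in zip(A,b)); return X,e
C=np.array([[tri(p[0],q[0])[1]+ 2*abs(tri(p[0],q[0])[0][2]-.032) for q in D["scene"]] for p in D["top"]])
for i,j in zip(*linear_sum_assignment(C)):
    X,e=tri(D["top"][i][0],D["scene"][j][0]);w=X[:2]-bc
    print("bin",(w@bx).round(3),(w@by).round(3),"z",X[2].round(4),"err",e.round(4),"px",np.round(D["top"][i][0],1),np.round(D["top"][i][1],1),"conf",round(D["top"][i][2],2),round(D["scene"][j][2],2))
E
python3 tri.py
```

```text
top 8
scene 8
bin 0.032 -0.065 z 0.04 err 0.0029 px [361.9 220.9] 10.3 conf 0.87 0.56
bin 0.002 0.027 z 0.0376 err 0.0043 px [322.6 229. ] 9.8 conf 0.82 0.76
bin 0.033 0.065 z 0.0351 err 0.0038 px [308.9 214.7] 9.8 conf 0.81 0.48
bin -0.034 0.061 z 0.0383 err 0.0034 px [307.6 242.2] 9.9 conf 0.66 0.58
bin -0.035 -0.068 z 0.0355 err 0.0036 px [359.8 248.3] 9.4 conf 0.58 0.5
bin -0.043 -0.001 z 0.0338 err 0.0029 px [332.2 248.8] 9.5 conf 0.57 0.42
bin 0.04 -0.004 z 0.0376 err 0.0055 px [337.  214.9] 10.2 conf 0.55 0.72
bin -0.004 -0.03 z 0.0384 err 0.0043 px [345.7 233.8] 10.2 conf 0.51 0.52
```

The two former riders at (322,229) and (346,234) sit at the same height as the rest: triangulated z is 37.6 and 38.4 mm, against a mean of 36.7 mm for the others, so all eight carry the same bias. To be sure, I press each half firmly and then the centre.

```bash
python3 -c "
from h import *
go(.5535,-.134,.19,-6)"
```

```text
t 11.5 tcp [0.5733 0.0563 0.2539] yaw -6.3 tilt 0.16 F [ 0.05  0.   -4.46] q7 -0.48 w 0.0283
xyz [-19.14   0.09   6.4 ] rot [ 0.16  0.02 -0.27]
```

Request:
jog_arm([
  {"xyz": [-4,0,0],"delta_rot": [0,0,-0.3],"fingers": 1},
  {"xyz": [-8,0,0],"delta_rot": [0,0,-0.3],"fingers": 1},
  {"xyz": [-12,0.1,0],"delta_rot": [0,0,-0.3],"fingers": 1},
  {"xyz": [-16,0.1,0],"delta_rot": [0,0,-0.3],"fingers": 1},
  {"xyz": [-19.1,0.1,0],"delta_rot": [0,0,-0.3],"fingers": 1},
])

```text
clock: 11.92
tcp_pos: [0.5521, -0.139, 0.2539]
orientation: [2.336, 2.095, -0.0]
contact_force: [-0.6, -0.1, -4.0]
grip_width: 0.0288
```

```bash
python3 -c "
from h import *
go(.5535,-.134,.182,-6)"
```

```text
t 11.92 tcp [ 0.5521 -0.139   0.2539] yaw -6.2 tilt 0.2 F [-0.56 -0.1  -3.97] q7 -0.11 w 0.0288
xyz [0.53 0.07 7.19] rot [ 0.14  0.13 -0.24]
```

Request:
jog_arm([
  {"xyz": [0.5,0.1,1.5],"delta_rot": [0.1,0.1,-0.2],"fingers": 1},
  {"xyz": [0.5,0.1,3.5],"delta_rot": [0.1,0.1,-0.2],"fingers": 1},
  {"xyz": [0.5,0.1,5.5],"delta_rot": [0.1,0.1,-0.2],"fingers": 1},
  {"xyz": [0.5,0.1,6.7],"delta_rot": [0.1,0.1,-0.2],"fingers": 1},
  {"xyz": [0.5,0.1,7.2],"delta_rot": [0.1,0.1,-0.2],"fingers": 1},
])

```text
clock: 12.33
tcp_pos: [0.5522, -0.1351, 0.1798]
orientation: [-2.335, -2.099, 0.004]
contact_force: [0.5, -0.5, -5.4]
grip_width: 0.0286
```

Request:
jog_arm([
  {"xyz": [0,0,0.2],"delta_rot": [0,0,0],"fingers": 1},
  {"xyz": [0,0,0.4],"delta_rot": [0,0,0],"fingers": 1},
  {"xyz": [0,0,0.6],"delta_rot": [0,0,0],"fingers": 1},
  {"xyz": [0,0,0.8],"delta_rot": [0,0,0],"fingers": 1},
  {"xyz": [0,0,1.0],"delta_rot": [0,0,0],"fingers": 1},
])

```text
clock: 12.75
tcp_pos: [0.5538, -0.1338, 0.1725]
orientation: [-2.336, -2.1, -0.001]
contact_force: [-5.9, 4.7, 23.0]
grip_width: 0.0287
```

```bash
python3 -c "
from h import *
go(.5535,-.134,.170,-6)"
```

```text
t 12.75 tcp [ 0.5538 -0.1338  0.1725] yaw -6.1 tilt 0.04 F [-5.9   4.71 23.  ] q7 -0.16 w 0.0287
xyz [-0.02 -0.03  0.25] rot [ 0.02 -0.04 -0.1 ]
```

Request:
jog_arm([
  {"xyz": [0,0,0.4],"delta_rot": [0,0,0],"fingers": 1},
  {"xyz": [0,0,0.5],"delta_rot": [0,0,0],"fingers": 1},
  {"xyz": [0,0,0.6],"delta_rot": [0,0,0],"fingers": 1},
  {"xyz": [0,-0.1,0.7],"delta_rot": [0,0,0],"fingers": 1},
  {"xyz": [0,-0.1,0.7],"delta_rot": [0,0,0],"fingers": 1},
])

```text
clock: 13.17
tcp_pos: [0.5568, -0.1324, 0.1727]
orientation: [2.331, 2.096, 0.01]
contact_force: [-7.2, 3.5, 36.8]
grip_width: 0.0285
```

```bash
python3 -c "
from h import *
go(.548,-.184,.182,-6)"
```

```text
t 13.17 tcp [ 0.5568 -0.1324  0.1727] yaw -6.1 tilt 0.53 F [-7.19  3.51 36.79] q7 -0.16 w 0.0285
xyz [-5.22 -0.32 -0.93] rot [ 0.53 -0.02 -0.07]
```

Rigid at about 41 N with no travel. Now the other half.

Request:
jog_arm([
  {"xyz": [0,-0.2,0],"delta_rot": [0.5,0,0],"fingers": 1},
  {"xyz": [-0.2,-0.3,-1.2],"delta_rot": [0.5,0,0],"fingers": 1},
  {"xyz": [-2,-0.3,-2],"delta_rot": [0.5,0,0],"fingers": 1},
  {"xyz": [-4,-0.3,-2],"delta_rot": [0.5,0,0],"fingers": 1},
  {"xyz": [-5.2,-0.3,-2],"delta_rot": [0.5,0,0],"fingers": 1},
])

```text
clock: 13.58
tcp_pos: [0.548, -0.1866, 0.1936]
orientation: [2.336, 2.097, 0.0]
contact_force: [-0.4, -1.4, -5.0]
grip_width: 0.0285
```

```bash
python3 -c "
from h import *
go(.548,-.184,.182,-6)"
```

```text
t 13.58 tcp [ 0.548  -0.1866  0.1936] yaw -6.2 tilt 0.13 F [-0.36 -1.37 -4.99] q7 -0.05 w 0.0285
xyz [ 0.26 -0.03  1.16] rot [ 0.1   0.08 -0.16]
```

Request:
jog_arm([
  {"xyz": [0.2,0,0.4],"delta_rot": [0,0,0],"fingers": 1},
  {"xyz": [0.2,0,0.8],"delta_rot": [0,0,0],"fingers": 1},
  {"xyz": [0.2,0,1.2],"delta_rot": [0,0,0],"fingers": 1},
  {"xyz": [0.2,0,1.4],"delta_rot": [0,0,0],"fingers": 1},
  {"xyz": [0.2,0,1.6],"delta_rot": [0,0,0],"fingers": 1},
])

```text
clock: 14.0
tcp_pos: [0.5481, -0.1833, 0.1769]
orientation: [2.335, 2.1, 0.0]
contact_force: [0.8, 0.1, -4.2]
grip_width: 0.0286
```

Request:
jog_arm([
  {"xyz": [0,0,0.1],"delta_rot": [0,0,0],"fingers": 1},
  {"xyz": [0,0,0.3],"delta_rot": [0,0,0],"fingers": 1},
  {"xyz": [0,0,0.5],"delta_rot": [0,0,0],"fingers": 1},
  {"xyz": [0,0,0.7],"delta_rot": [0,0,0],"fingers": 1},
  {"xyz": [0,0,0.9],"delta_rot": [0,0,0],"fingers": 1},
])

```text
clock: 14.42
tcp_pos: [0.5508, -0.1847, 0.1718]
orientation: [2.331, 2.096, 0.003]
contact_force: [-4.2, -2.9, 31.4]
grip_width: 0.029
```

```bash
python3 -c "
from h import *
go(.548,-.184,.17,-6)"
```

```text
t 14.42 tcp [ 0.5508 -0.1847  0.1718] yaw -6.1 tilt 0.43 F [-4.21 -2.93 31.4 ] q7 -0.07 w 0.029
xyz [ 0.04 -0.28  0.17] rot [ 0.38  0.19 -0.08]
```

Plate at about 58 mm and 36 N. One hold here, then the centre press.

Request:
jog_arm([
  {"xyz": [0,-0.1,0.5],"delta_rot": [0.3,0,0],"fingers": 1},
  {"xyz": [0,-0.1,0.6],"delta_rot": [0.3,0,0],"fingers": 1},
  {"xyz": [0,-0.1,0.7],"delta_rot": [0.3,0,0],"fingers": 1},
  {"xyz": [0,-0.1,0.7],"delta_rot": [0.3,0,0],"fingers": 1},
  {"xyz": [0,-0.1,0.7],"delta_rot": [0.3,0,0],"fingers": 1},
])

```text
clock: 14.83
tcp_pos: [0.5539, -0.1869, 0.1719]
orientation: [2.328, 2.09, 0.003]
contact_force: [-7.1, -2.7, 37.2]
grip_width: 0.0291
```

```bash
python3 -c "
from h import *
go(.551,-.159,.182,-6)"
```

```text
t 14.83 tcp [ 0.5539 -0.1869  0.1719] yaw -6.2 tilt 0.78 F [-7.14 -2.71 37.19] q7 -0.07 w 0.0291
xyz [ 2.74 -0.57 -1.03] rot [ 0.65  0.43 -0.16]
```

Request:
jog_arm([
  {"xyz": [0,-0.3,0],"delta_rot": [0.6,0.4,0],"fingers": 1},
  {"xyz": [0.2,-0.6,-1],"delta_rot": [0.6,0.4,0],"fingers": 1},
  {"xyz": [2,-0.6,-1.6],"delta_rot": [0.6,0.4,0],"fingers": 1},
  {"xyz": [2.7,-0.6,-1.6],"delta_rot": [0.6,0.4,0],"fingers": 1},
  {"xyz": [2.7,-0.6,-1],"delta_rot": [0.6,0.4,0],"fingers": 1},
])

```text
clock: 15.25
tcp_pos: [0.5518, -0.1563, 0.1826]
orientation: [2.332, 2.102, 0.004]
contact_force: [-0.0, 0.9, -5.1]
grip_width: 0.0288
```

```bash
python3 -c "
from h import *
go(.551,-.159,.174,-6)"
```

```text
t 15.25 tcp [ 0.5518 -0.1563  0.1826] yaw -5.9 tilt 0.2 F [-0.    0.92 -5.05] q7 -0.11 w 0.0288
xyz [-0.28 -0.05  0.86] rot [ 0.19 -0.05  0.06]
```

Request:
jog_arm([
  {"xyz": [-0.2,0,0.3],"delta_rot": [0.2,0,0],"fingers": 1},
  {"xyz": [-0.2,0,0.6],"delta_rot": [0.2,0,0],"fingers": 1},
  {"xyz": [-0.2,0,0.9],"delta_rot": [0.2,0,0],"fingers": 1},
  {"xyz": [-0.2,0,1.2],"delta_rot": [0.2,0,0],"fingers": 1},
  {"xyz": [-0.2,0,1.4],"delta_rot": [0.2,0,0],"fingers": 1},
])

```text
clock: 15.67
tcp_pos: [0.5525, -0.16, 0.1714]
orientation: [2.333, 2.101, -0.001]
contact_force: [-9.0, -0.3, 34.7]
grip_width: 0.0288
```

Request:
jog_arm([
  {"xyz": [0,0,0.5],"delta_rot": [0,0,0],"fingers": 1},
  {"xyz": [0,0,0.5],"delta_rot": [0,0,0],"fingers": 1},
  {"xyz": [0,0,0.5],"delta_rot": [0,0,0],"fingers": 1},
  {"xyz": [0,0,0.5],"delta_rot": [0,0,0],"fingers": 1},
  {"xyz": [0,0,0.5],"delta_rot": [0,0,0],"fingers": 1},
])

```text
clock: 16.08
tcp_pos: [0.5542, -0.1611, 0.1718]
orientation: [2.331, 2.096, 0.001]
contact_force: [-9.9, 0.6, 35.1]
grip_width: 0.0286
```

Request:
jog_arm([
  {"xyz": [0,0,0.5],"delta_rot": [0.2,0,0],"fingers": 1},
  {"xyz": [0,0,0.5],"delta_rot": [0.2,0,0],"fingers": 1},
  {"xyz": [0,0,0.5],"delta_rot": [0.2,0,0],"fingers": 1},
  {"xyz": [0,0,0.5],"delta_rot": [0.2,0,0],"fingers": 1},
  {"xyz": [0,0,0.5],"delta_rot": [0.2,0,0],"fingers": 1},
])

```text
clock: 16.5
tcp_pos: [0.5562, -0.1623, 0.1715]
orientation: [2.331, 2.093, -0.0]
contact_force: [-7.7, 1.0, 28.8]
grip_width: 0.0287
```

Request:
jog_arm([
  {"xyz": [0,0,0.5],"delta_rot": [0.2,0,0],"fingers": 1},
  {"xyz": [0,0,0.5],"delta_rot": [0.2,0,0],"fingers": 1},
  {"xyz": [0,0,0.5],"delta_rot": [0.2,0,0],"fingers": 1},
  {"xyz": [0,0,0.5],"delta_rot": [0.2,0,0],"fingers": 1},
  {"xyz": [0,0,0.5],"delta_rot": [0.2,0,0],"fingers": 1},
])

```text
clock: 16.92
tcp_pos: [0.5592, -0.1635, 0.1716]
orientation: [2.329, 2.089, 0.0]
contact_force: [-6.0, 1.3, 29.0]
grip_width: 0.029
```

```bash
python3 -c "
from h import *
go(.551,-.159,.22,-6)"
```

```text
t 16.92 tcp [ 0.5592 -0.1635  0.1716] yaw -6.2 tilt 0.74 F [-6.02  1.3  28.98] q7 -0.12 w 0.029
xyz [ 0.32 -0.81 -4.85] rot [ 0.56  0.49 -0.2 ]
```

Held at about 33–40 N for over 1.2 s. I lift, move clear and check the bed.

Request:
jog_arm([
  {"xyz": [0,-0.5,0],"delta_rot": [0.5,0.5,0],"fingers": 1},
  {"xyz": [0.3,-0.8,-2],"delta_rot": [0.5,0.5,0],"fingers": 1},
  {"xyz": [0.5,-0.8,-5],"delta_rot": [0.5,0.5,0],"fingers": 1},
  {"xyz": [4,-0.8,-8],"delta_rot": [0.5,0.5,0],"fingers": 1},
  {"xyz": [8,-0.8,-8],"delta_rot": [0.5,0.5,0],"fingers": 1},
])

```text
clock: 17.33
tcp_pos: [0.5612, -0.0889, 0.2551]
orientation: [2.342, 2.082, 0.006]
contact_force: [2.9, 1.4, -2.5]
grip_width: 0.0287
```

```bash
python3 -c "
from h import *
go(.5415,.1083,.25,25)"
```

```text
t 17.33 tcp [ 0.5612 -0.0889  0.2551] yaw -6.7 tilt 0.5 F [ 2.87  1.42 -2.55] q7 -0.21 w 0.0287
xyz [19.35 -4.27  0.43] rot [  0.43   0.26 -31.74]
```

Request:
jog_arm([
  {"xyz": [4,-0.9,0.3],"delta_rot": [0.4,0,-6],"fingers": 1},
  {"xyz": [8,-1.8,0.3],"delta_rot": [0.4,0,-12],"fingers": 1},
  {"xyz": [12,-2.7,0.3],"delta_rot": [0.4,0,-18],"fingers": 1},
  {"xyz": [16,-3.6,0.3],"delta_rot": [0.4,0.2,-25],"fingers": 1},
  {"xyz": [19.3,-4.3,0.4],"delta_rot": [0.4,0.3,-31.7],"fingers": 1},
])

```text
clock: 17.75
tcp_pos: [0.5402, 0.1106, 0.2501]
orientation: [-1.679, -2.654, -0.002]
contact_force: [0.0, 0.3, -3.3]
grip_width: 0.0286
```

```bash
python3 tri.py
python3 - <<'E'
from h import *
go(.5415,.1083,.14,25)
im=imaging.grab_frame("scene");cv2.imwrite("pics/s8.png",cv2.resize(im[60:300,210:410],None,fx=3,fy=2.4,interpolation=cv2.INTER_CUBIC))
im=imaging.grab_frame("top");cv2.imwrite("pics/t8.png",cv2.resize(im[170:300,190:390],None,fx=4,fy=4,interpolation=cv2.INTER_CUBIC))
E
```

```text
top 8
scene 8
bin -0.0 -0.034 z 0.0365 err 0.0043 px [347.5 232.5] 10.1 conf 0.86 0.69
bin -0.037 0.063 z 0.0393 err 0.0033 px [306.3 243.4] 10.0 conf 0.84 0.48
bin -0.035 -0.067 z 0.0342 err 0.0043 px [359.4 248.4] 10.0 conf 0.77 0.7
bin 0.037 -0.07 z 0.0385 err 0.003 px [364.  219.1] 10.1 conf 0.69 0.65
bin 0.034 0.066 z 0.0348 err 0.0066 px [308. 214.] 9.5 conf 0.64 0.72
bin 0.001 0.03 z 0.039 err 0.001 px [322.  229.5] 9.7 conf 0.62 0.58
bin 0.042 -0.005 z 0.0393 err 0.0058 px [337.3 214. ] 10.1 conf 0.54 0.56
bin -0.043 -0.001 z 0.0318 err 0.0024 px [332.3 248.9] 9.5 conf 0.51 0.72
t 17.95 tcp [0.5408 0.1083 0.2496] yaw 25.0 tilt 0.05 F [ 0.72 -1.16 -4.69] q7 -0.07 w 0.0289
xyz [-0.04  0.07 10.96] rot [-0.02 -0.04  0.04]
```

View pics/s8.png

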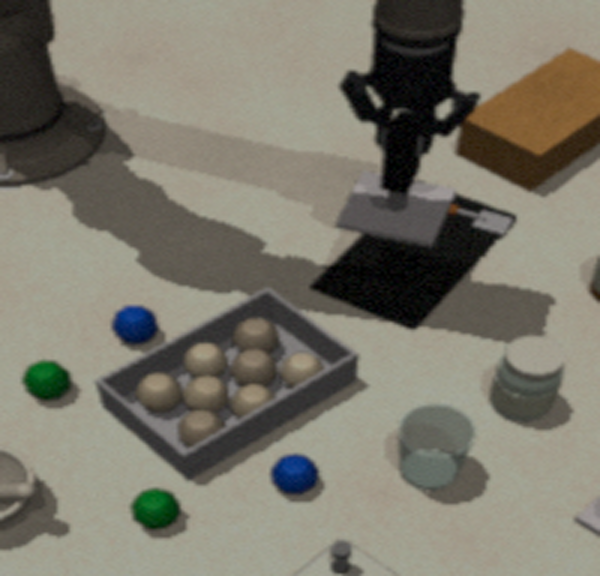

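View pics/t8.png

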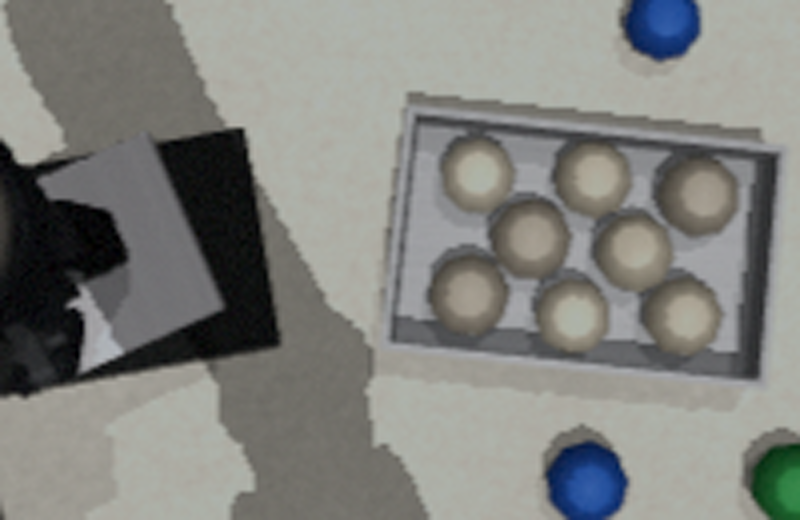

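The bed is flat, with gaps between stones on all sides of the two middle ones (323,229) and (348,233), so nothing is riding. Now placing the tamper; the TCP height at board contact will also show whether it slipped in the grip.

Request:
jog_arm([
  {"xyz": [0,0.1,3],"delta_rot": [0,0,0],"fingers": 1},
  {"xyz": [0,0.1,6],"delta_rot": [0,0,0],"fingers": 1},
  {"xyz": [0,0.1,9],"delta_rot": [0,0,0],"fingers": 1},
  {"xyz": [0,0.1,11],"delta_rot": [0,0,0],"fingers": 1},
  {"xyz": [0,0.1,11.8],"delta_rot": [0,0,0],"fingers": 1},
])

```text
clock: 18.47
tcp_pos: [0.5404, 0.1032, 0.1281]
orientation: [-1.696, -2.64, 0.009]
contact_force: [-0.1, -0.7, -4.0]
grip_width: 0.0289
```

```bash
python3 -c "
from h import *
go(.5415,.1083,.121,25)"
```

```text
t 18.47 tcp [0.5404 0.1032 0.1281] yaw 24.6 tilt 0.38 F [-0.12 -0.66 -4.01] q7 -0.17 w 0.0289
xyz [0.42 0.31 0.71] rot [-0.38 -0.02 -0.43]
```

Request:
jog_arm([
  {"xyz": [0.4,0.2,0.2],"delta_rot": [-0.3,0,-0.4],"fingers": 1},
  {"xyz": [0.4,0.2,0.4],"delta_rot": [-0.3,0,-0.4],"fingers": 1},
  {"xyz": [0.4,0.2,0.55],"delta_rot": [-0.3,0,-0.4],"fingers": 1},
  {"xyz": [0.4,0.2,0.65],"delta_rot": [-0.3,0,-0.4],"fingers": 1},
  {"xyz": [0.4,0.2,0.75],"delta_rot": [-0.3,0,-0.4],"fingers": 1},
])

```text
clock: 18.88
tcp_pos: [0.5414, 0.1078, 0.1217]
orientation: [1.689, 2.648, 0.001]
contact_force: [1.0, -0.2, -4.8]
grip_width: 0.0288
```

```bash
python3 -c "
from h import *
go(.5415,.1083,.121,25)"
```

```text
t 18.88 tcp [0.5414 0.1078 0.1217] yaw 25.0 tilt 0.04 F [ 0.95 -0.2  -4.82] q7 -0.18 w 0.0288
xyz [0.04 0.03 0.07] rot [ 0.04  0.02 -0.04]
```

Request:
jog_arm([
  {"xyz": [0,0,0.1],"delta_rot": [0,0,0],"fingers": 1},
  {"xyz": [0,0,0.15],"delta_rot": [0,0,0],"fingers": 1},
  {"xyz": [0,0,0.2],"delta_rot": [0,0,0],"fingers": 1},
  {"xyz": [0,0,0.2],"delta_rot": [0,0,0],"fingers": 1},
  {"xyz": [0,0,0.2],"delta_rot": [0,0,0],"fingers": 1},
])

```text
clock: 19.3
tcp_pos: [0.5422, 0.1079, 0.1212]
orientation: [1.688, 2.647, 0.001]
contact_force: [-1.6, -0.2, 7.1]
grip_width: 0.0284
```

```bash
python3 -c "
from h import *
go(.5415,.1083,.121,25)"
```

```text
t 19.3 tcp [0.5422 0.1079 0.1212] yaw 24.9 tilt 0.14 F [-1.58 -0.22  7.13] q7 -0.18 w 0.0284
xyz [ 0.06 -0.05  0.02] rot [ 0.12  0.08 -0.06]
```

It stands at TCP 0.1212, the same as at pick-up, so there was no slip. Release.

Request:
jog_arm([
  {"xyz": [0,0,0],"delta_rot": [0,0,0],"fingers": 1},
  {"xyz": [0,0,0],"delta_rot": [0,0,0],"fingers": 0.5},
  {"xyz": [0,0,0],"delta_rot": [0,0,0],"fingers": 0.2},
  {"xyz": [0,0,0],"delta_rot": [0,0,0],"fingers": 0},
  {"xyz": [0,0,0],"delta_rot": [0,0,0],"fingers": 0},
])

```text
clock: 19.72
tcp_pos: [0.5425, 0.1081, 0.1214]
orientation: [1.688, 2.647, 0.002]
contact_force: [0.2, -0.6, 0.4]
grip_width: 0.0761
```

Request:
jog_arm([
  {"xyz": [0,0,-1],"delta_rot": [0,0,0],"fingers": 0},
  {"xyz": [0,0,-3],"delta_rot": [0,0,0],"fingers": 0},
  {"xyz": [0,0,-6],"delta_rot": [0,0,0],"fingers": 0},
  {"xyz": [0,0,-9],"delta_rot": [0,0,0],"fingers": 0},
  {"xyz": [0,0,-12],"delta_rot": [0,0,0],"fingers": 0},
])

```text
clock: 20.13
tcp_pos: [0.5418, 0.1084, 0.2434]
orientation: [1.687, 2.647, 0.003]
contact_force: [-0.2, 0.1, -0.4]
grip_width: 0.0856
```

Request:
jog_arm([
  {"xyz": [-2,0,-3],"delta_rot": [0,0,0],"fingers": 0},
  {"xyz": [-5,0,-5],"delta_rot": [0,0,0],"fingers": 0},
  {"xyz": [-7,0,-5],"delta_rot": [0,0,0],"fingers": 0},
  {"xyz": [-7,0,-5],"delta_rot": [0,0,0],"fingers": 0},
  {"xyz": [-7,0,-5],"delta_rot": [0,0,0],"fingers": 0},
])

```text
clock: 20.55
tcp_pos: [0.5715, 0.0437, 0.2941]
orientation: [1.691, 2.644, 0.003]
contact_force: [0.0, 1.9, -0.1]
grip_width: 0.0852
```

Run:
```python
from h import *
go(.5415,.1083,.14,25)
im=imaging.grab_frame("wrist");cv2.imwrite("pics/w9.png",im)
im=imaging.grab_frame("scene");cv2.imwrite("pics/s9.png",cv2.resize(im[60:300,190:460],None,fx=2.4,fy=2.4,interpolation=cv2.INTER_CUBIC))
```

```text
t 20.55 tcp [0.5715 0.0437 0.2941] yaw 24.8 tilt 0.21 F [ 0.03  1.86 -0.09] q7 0.08 w 0.0852
xyz [ 7.15 -0.07 15.4 ] rot [ 0.2   0.08 -0.18]
```

View pics/s9.png

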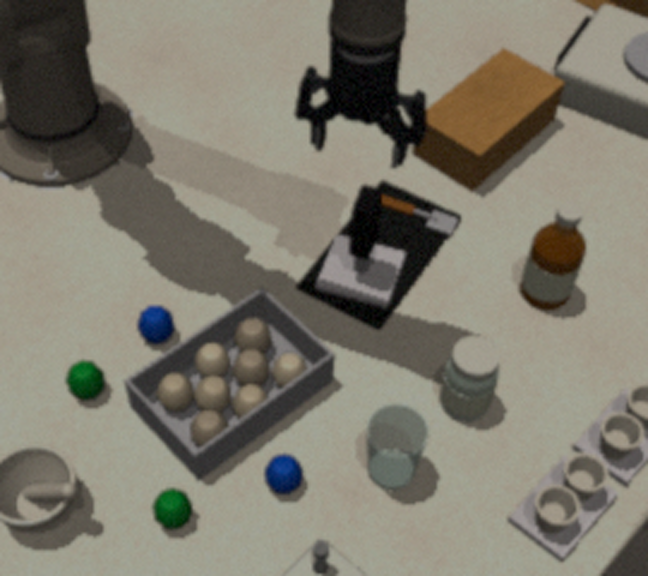

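View pics/w9.png

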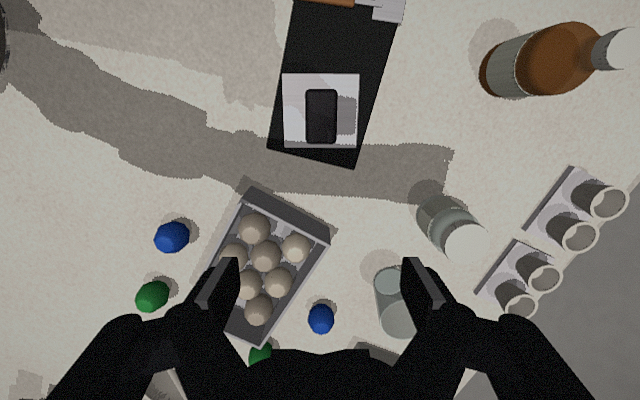

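The scene picture shows the tamper upright on its board at (362,275 in the crop), the scoop, jar and beaker in place, and all eight stones in the bin. The gripper is clear, so I hand in.

```bash
python3 -c "
from bench import r
print(r.hand_in())"
```

```text
the job is handed in; nothing more can be done
None
```

I tamped the stones level, gave the bed its final press, stood the tamper back upright on its board and handed the job in at about 20.6 s. `hand_in` gives no verdict, so the result below is from my own checks.

**What I did:** I gripped the tamper by its handle and lowered it centred on the bin while two stones still rode up. I pressed the centre, then each half, at up to about 42 N. The final centre press held about 33–40 N for more than 1.2 s.

**What the last checks showed:**
- **Force:** the highest reading was about 42 N, below the 60 N limit. I could only read the force at the end of each move, so brief peaks in between were not seen.
- **Level bed:** in the final press the plate's underside stopped rigidly at about 58 mm above the bin's underside, where a level bed should be. The tamper stood back on the board at the same TCP height as at pick-up, so it had not slipped in the grip. The pictures show gaps around the two stones that had been riding.
- **One disagreement:** locating the stones from the top and scene cameras gave heights of 32–39 mm, and some of these exceed the 37 mm limit. Six of the eight stones had stood on the floor from the start, at about 31 mm. Those six also read high, so I took it as camera bias and relied on the plate height instead.
- **Surroundings:** the tamper was upright, the scoop, jar and beaker looked undisturbed, all eight stones were in the bin, and the gripper was clear.

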